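# Seat the three-ball bezel pallets on their bases and clamp the air

### The arm

A 6-joint arm with a two-finger parallel gripper is mounted at the origin on the work surface. World frame = base frame: x ahead of the robot, y to its left, z up, the work surface at z = 0. Lengths are in mm, angles in rad, forces in N, time in s.
With the tool pointing down it reaches from about 275 to 775 mm from the base axis. Payload 14.6 kg.
Tool frame: the origin (TCP) lies on the centre line of the jaws, within the pads' length; the fingertips stand 19 mm ahead of it and the grasp point (between the pads) is the TCP; z points along the fingers, y is the direction in which the jaws open and shut (so a half turn about z gives the same grasp; the last joint's range is limited). The gripper opens to 85 mm and grips with 20 to 120 N. Pads are 22 mm wide; open, the fingers measure 114 mm over their backs; the gripper's body (76 mm by 85 mm) begins 54 mm behind the grasp point. The pads swing forward as they close: fully open they stand 13 mm farther back than shut.
Start: joints at [0.975, 0.263, -0.048, 1.259, 0, 1.415], TCP at [224.003, 474.817, 250.278] pointing down, gripper open.
Joint ranges: [-2.65, 2.65], [-0.89, 1.7], [-1.18, 1.37], [-2.13, 2.11], [-1.35, 1.29], [-3.14, 3.14]. Speed limits (rad/s): [1.89, 1.89, 2.57, 2.79, 3.14, 3.14].

### API

Orientations are given as a rotation vector (axis times angle).
In Python, from rig import read_state, camera, camera_params, manip gives the robot as it stands.
- The arm moves only by the tool servo_tool, never from a script. Its argument "motion" is a list of rows, each a list of 7 numbers: the opening, from 0 (shut) to 1 (fully open), then the shift along the tool's x, y, z in cm, then the turn, a rotation vector about the tool's x, y, z in rad. A call has 1 to 10 rows; each row is the pose to reach, as a shift and turn from the pose commanded when the call began, along the tool's axes at that moment; what a row does not reach only later rows make up. A row lasts 1/8 s, in which the tool goes at most 62.5 mm and 10.7 degrees, less where a joint would pass 70% of its speed; a pose out of reach is approached as far as the arm can. A call with a gripper value outside its range is refused whole. The fingers move at their own pace and stop on an object; "force" is the grip in N (left out, the last holds). Time passes only in rows, so rows that repeat a pose let the fingers close. It gives the time, the measured TCP pose, the force and the opening at its end, in the units of the state.
- read_state(): the state, without advancing time (a new reading comes with each control period).
- camera(name): name is "scene" or "top"; returns (picture, depth): 420x560x3 uint8, red, green, blue; 420x560 float32, mm along the optical axis (not along the pixel's ray), 0 where there is no reading.
- camera_params(name): a dict with "fx", "fy", "cx", "cy" (pixels), "eye" and "orientation" of the camera in the world. Camera axes: x right, y down, z forward; pixel columns grow to the right and rows downward; lengths in mm; the calibration is good to about 2 mm. A picture is of the moment at which its call begins. camera_params takes no time and is no camera call.
- manip.sign_off(): hands the job in, once; it reports no verdict.
The state is a dict: "clock": time; "joints": joint angles; "qd": joint speeds; "joint_torque": joint torques, N m; "position": TCP position; "orientation": TCP orientation; "force": force on the tool from outside, world axes, zero at the start; "ft_torque": the same for the moment, N m; "finger_gap": finger opening in mm.
Only numpy, scipy, OpenCV 4.12 (cv2) and the standard library are available. Lean on these libraries where they do the work, as an engineer would, in place of code of your own. Each camera call takes 0.05 s, during which the arm holds its last target.

### The job

First vent the clamping air: press the regulator's knob down, turn it clockwise from the green dot to the orange dot and let it spring up; then lift the white-gripped setting master off the yellow base, stand it in the middle of the grey mat, and set every bezel pallet on the base of its own colour with its three balls fully home in cone, groove and flat. Set things down rather than dropping them, and let go. When all are in place, press the knob, turn it back to the green dot and let it spring up; leave the spanner, the abrasive wheel and the loose bezel where they lie.

Things in the scene. Friction and masses are not known exactly. Their poses are not given: they have to be found in the camera images.
- blue_pallet_grip (a point): centre of the blue grip block (50 mm along x, 22 mm along y, 50 mm tall) on the loose blue pallet; may be absent. x points from the square to the round black window, z up. Bench (or ball bottoms) 47 mm below this point, block top 23 mm above it, bezel top 23 mm below it. Whole pallet 0.3 to 0.65 kg, centre of mass within 4 mm of the block's axis.
- blue_pallet: the blue pallet, origin 47 mm straight below blue_pallet_grip, same axes: dark plate 128 x 88 x 8 mm with a bright bezel screwed on, standing on three polished steel balls of 16 mm diameter: one alone at x = +54, y = 0 mm (round window's end), two at x = -36, y = +36 and -36 mm (square window's end).
- blue_base: fixed blue base plate 140 x 112 x 10 mm, origin under its middle. Aluminium seats: 90 degree cone at x = +54, y = 0 mm (mouth 24 mm wide, 31 mm above the bench) for the single ball; V groove at x = -36, y = +36, 30 mm long, aimed at the cone, as high; flat round pad at x = -36, y = -36, 22 mm high. A ball within 5 mm of its seat slides home by itself.
- blue_base_home (a point): point 69 mm above the bench over the middle of the blue base, axes of the base: where blue_pallet_grip lies when the blue pallet is fully seated, the x axes of pallet and base pointing the same way
- yellow_pallet_grip (a point): centre of the yellow grip block (50 mm along x, 22 mm along y, 50 mm tall) on the loose yellow pallet; may be absent. x points from the square to the round black window, z up. Bench (or ball bottoms) 47 mm below this point, block top 23 mm above it, bezel top 23 mm below it. Whole pallet 0.3 to 0.65 kg, centre of mass within 4 mm of the block's axis.
- yellow_pallet: the yellow pallet, origin 47 mm straight below yellow_pallet_grip, same axes: dark plate 128 x 88 x 8 mm with a bright bezel screwed on, standing on three polished steel balls of 16 mm diameter: one alone at x = +54, y = 0 mm (round window's end), two at x = -36, y = +36 and -36 mm (square window's end).
- yellow_base: fixed yellow base plate 140 x 112 x 10 mm, origin under its middle. Aluminium seats: 90 degree cone at x = +54, y = 0 mm (mouth 24 mm wide, 31 mm above the bench) for the single ball; V groove at x = -36, y = +36, 30 mm long, aimed at the cone, as high; flat round pad at x = -36, y = -36, 22 mm high. A ball within 5 mm of its seat slides home by itself.
- yellow_base_home (a point): point 69 mm above the bench over the middle of the yellow base, axes of the base: where yellow_pallet_grip lies when the yellow pallet is fully seated, the x axes of pallet and base pointing the same way
- red_pallet_grip (a point): centre of the red grip block (50 mm along x, 22 mm along y, 50 mm tall) on the loose red pallet; may be absent. x points from the square to the round black window, z up. Bench (or ball bottoms) 47 mm below this point, block top 23 mm above it, bezel top 23 mm below it. Whole pallet 0.3 to 0.65 kg, centre of mass within 4 mm of the block's axis.
- red_pallet: the red pallet, origin 47 mm straight below red_pallet_grip, same axes: dark plate 128 x 88 x 8 mm with a bright bezel screwed on, standing on three polished steel balls of 16 mm diameter: one alone at x = +54, y = 0 mm (round window's end), two at x = -36, y = +36 and -36 mm (square window's end).
- red_base: fixed red base plate 140 x 112 x 10 mm, origin under its middle. Aluminium seats: 90 degree cone at x = +54, y = 0 mm (mouth 24 mm wide, 31 mm above the bench) for the single ball; V groove at x = -36, y = +36, 30 mm long, aimed at the cone, as high; flat round pad at x = -36, y = -36, 22 mm high. A ball within 5 mm of its seat slides home by itself.
- red_base_home (a point): point 69 mm above the bench over the middle of the red base, axes of the base: where red_pallet_grip lies when the red pallet is fully seated, the x axes of pallet and base pointing the same way
- regulator: fixed air regulator: grey block 88 x 88 x 70 mm tall with a gauge, origin under its middle. The black knob with a bar grip on top stands on its vertical middle axis; beside the knob are a green dot (clamp) and an orange dot (vent).
- air_knob_grip (a point): middle of the knob's bar grip (60 mm long along x, 16 mm wide along y, 34 mm tall), on the turning axis, 12 mm below the bar's top, 22 mm above the knob's 48 mm wide disc, 110 mm above the bench with the knob up. x points to the bar's white-marked end; it turns and sinks with the knob.
- air_knob (a joint): knob angle in rad, growing clockwise seen from above: 0 = clamp (white end at the green dot, as found), 1.2 = vent (white end at the orange dot), a stop just past each. With the knob up a tooth locks it at both (0.1 rad of play); pressed 6 mm or more it turns easily, about 0.1 N m. Let go in between it stays down.
- air_press (a joint): how far the knob is pressed down, m: 0 = up, 0.008 = fully down. The spring takes about 4 N to start and 10 N at the bottom, and lifts the knob when it is let go at clamp or vent.
- master_grip (a point): centre of the white grip block (50 mm along x, 22 mm along y, 50 mm tall) of the setting master, a loose bright plate without a bezel, of the same size, height and balls as the pallets, 0.3 to 0.65 kg; it starts seated on the yellow base, this point at yellow_base_home. x points to the end with the single ball and the small black dot.
- master: the setting master; origin 47 mm straight below master_grip, same axes
- mat_middle (a point): middle of the upper face of the fixed light grey mat (190 mm along x, 150 mm along y, 4 mm thick) at the left of the bench: where the setting master is to be parked, standing on its balls, either way round
- spanner: bystander: open spanner 180 mm long lying on the bench at the left
- flap_wheel: bystander: dark red abrasive wheel, 64 mm across and 34 mm thick, lying flat with its 35 mm shank up
- loose_bezel: bystander: bright bezel 120 x 75 x 12 mm lying on the bench at the right
Things that resemble listed ones, but are neither listed nor needed, are in the scene too. Leave any purple or turquoise look-alike of the yellow_pallet alone.

How it is judged:
By the outcome, as a careful person would: the job done as asked, in the order asked, and still so for the second after the job is handed in, with the robot touching nothing.
Of blue_pallet, yellow_pallet, red_pallet only 2 to 3 are there at a start; the rules pass over those that are not, and their reading is None.
At some moment in a run one of blue_pallet, yellow_pallet, red_pallet may be knocked a few centimetres aside while the robot is not near it.
It also fails if it takes over 208 s, if anything falls off the work surface, if the arm or the gripper's body presses on something with over 40 N, if the wrist force passes 120 N, or if a joint passes its speed limit or range.

## Working session

There is one attempt and no reset: what is moved stays moved. The work goes in short steps, Python scripts to look and compute and a tool call to move; the robot and the scene stay as the last step left them, time stands still between calls to the robot, and variables do not carry over. Pictures are saved under pics/ and viewed, and the job is handed in when it is done.

Besides the shell and the picture viewer there is one more tool, called as name(argument=value, ...), one argument or row to a line, values as JSON. servo_tool: Moves the arm, as the interface text tells. Its arguments: {"type":"object","properties":{"motion":{"type":"array","items":{"type":"array","items":{"type":"number"}}},"force":{"type":"number"}},"required":["motion"]}

```bash
mkdir -p pics; ls; cat > h.py <<'E'
import numpy as np, cv2
from rig import read_state, camera, camera_params, manip
from scipy.spatial.transform import Rotation as R
def shot(n,f):
    p,d=camera(n); np.savez('pics/'+f+'.npz',p=p,d=d); cv2.imwrite('pics/'+f+'.png',p[...,::-1]); return p,d
E
python3 - <<'E'
from h import *
for n in("scene","top"):
    shot(n,n+"0"); print(camera_params(n))
print(read_state())
E
```

```text
pics
{'fx': 446.41925917108216, 'fy': 446.41925917108216, 'cx': 280.4462638400402, 'cy': 207.50506382349667, 'eye': array([1068.52446647, -767.78861509, 1125.8344399 ]), 'orientation': array([-2.31354458, -0.69748639,  0.26783082])}
{'fx': 446.95062289723245, 'fy': 446.95062289723245, 'cx': 277.8113721074853, 'cy': 213.3656806034799, 'eye': array([2.91670599e+02, 1.13323178e+00, 1.30805552e+03]), 'orientation': array([-2.14742933,  2.08508779, -0.20031815])}
{'clock': 0.1, 'joints': array([ 9.74654108e-01,  2.63484661e-01, -4.88749974e-02,  1.25937412e+00,
       -1.18097339e-05,  1.41549656e+00]), 'qd': array([ 0.00048863, -0.00073847,  0.00137697,  0.00136388,  0.00127641,
        0.00135198]), 'joint_torque': array([ 3.26112175e-03, -6.38579249e+01,  3.85061896e+01,  1.00223455e-02,
       -8.47552769e-05,  3.99125520e-05]), 'position': array([223.9008616 , 474.61839729, 249.86764519]), 'orientation': array([-6.86807060e-01, -3.06525796e+00,  1.37648038e-03]), 'force': array([-0.31062232,  0.11609599,  0.24609319]), 'ft_torque': array([-0.01859097,  0.02281565, -0.02223213]), 'finger_gap': 85.30268846954463}
```

View pics/scene0.png

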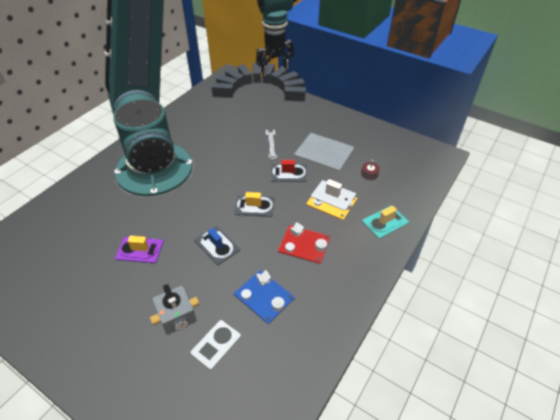

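View pics/top0.png

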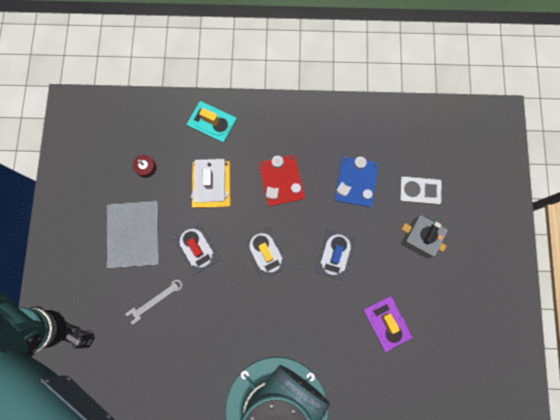

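```bash
cat >> h.py <<'E'
def cloud(n,d):
    c=camera_params(n); v,u=np.mgrid[:420,:560]
    P=np.stack([(u-c['cx'])/c['fx']*d,(v-c['cy'])/c['fy']*d,d],-1)
    W=P@R.from_rotvec(c['orientation']).as_matrix().T+c['eye']; W[d==0]=np.nan; return W
def ray(n,u,v,z):
    c=camera_params(n); r=R.from_rotvec(c['orientation']).apply([(u-c['cx'])/c['fx'],(v-c['cy'])/c['fy'],1]); e=c['eye']
    return e+r*(z-e[2])/r[2]
def rect(n,z,xr,yr,f,im,s=2):
    # orthorectify plane z; rows: x descending, cols: y descending; s px/mm
    c=camera_params(n); M=R.from_rotvec(c['orientation']).as_matrix().T
    x=np.arange(xr[1],xr[0],-1/s); y=np.arange(yr[1],yr[0],-1/s)
    X,Y=np.meshgrid(x,y,indexing='ij'); P=(np.stack([X,Y,X*0+z],-1)-c['eye'])@M.T
    u=P[...,0]/P[...,2]*c['fx']+c['cx']; v=P[...,1]/P[...,2]*c['fy']+c['cy']
    o=cv2.remap(im,u.astype('f4'),v.astype('f4'),cv2.INTER_CUBIC)
    for k in range(int(np.ceil(xr[0]/50))*50,int(xr[1])+1,50): 
        q=int((xr[1]-k)*s); cv2.line(o,(0,q),(8,q),(255,255,0),1); cv2.putText(o,str(k),(8,q+4),0,.35,(255,255,0))
    for k in range(int(np.ceil(yr[0]/50))*50,int(yr[1])+1,50): 
        q=int((yr[1]-k)*s); cv2.line(o,(q,0),(q,8),(255,255,0),1); cv2.putText(o,str(k),(q-8,18),0,.35,(255,255,0))
    cv2.imwrite('pics/'+f+'.png',o[...,::-1])
E
python3 - <<'E'
from h import *
p,d=[np.load('pics/top0.npz')[k] for k in 'pd']
W=cloud('top',d)
print(np.nanmedian(W[300:340,200:240,2]))
hsv=cv2.cvtColor(p,cv2.COLOR_RGB2HSV)
for nm,(u,v) in dict(red=(195,247),yel=(266,253),blu=(338,254),mast=(208,176),knob=(430,233)).items():
    w=W[v-14:v+15,u-14:u+15].reshape(-1,3); z=w[:,2]
    top=(z>(110 if nm=='knob' else 82 if nm=='mast' else 60))
    t=w[top]; m=t.mean(0)
    r=cv2.minAreaRect(t[:,:2].astype('f4'));  ev,V=np.linalg.eigh(np.cov(t[:,:2].T)); a=np.degrees(np.arctan2(V[1,1],V[0,1]))
    print(nm,top.sum(),m.round(1),np.median(t[:,2]).round(1),r,'axis',a.round(1))
rect('top',20,(200,600),(-330,330),'r0',p,1.2)
E
```

```text
0.6557033806992649
red 146 [433.1 244.5  69.6] 70.0 ((433.4359130859375, 245.21519470214844), (50.604766845703125, 22.106504440307617), 31.68877410888672) axis -146.9
yel 143 [425.1  43.9  69.6] 69.7 ((425.9704284667969, 44.073246002197266), (50.32414245605469, 21.180191040039062), 28.56228256225586) axis -150.5
blu 145 [ 425.5 -154.6   69.5] 69.6 ((426.1723937988281, -155.09942626953125), (22.257755279541016, 49.95449447631836), 75.02903747558594) axis 165.0
mast 142 [631.1 216.2  91.7] 91.9 ((632.4881591796875, 216.54432678222656), (50.1413688659668, 20.679481506347656), 3.7656936645507812) axis -176.8
knob 154 [ 485.2 -403.6  121.1] 121.7 ((485.8713684082031, -404.5679016113281), (16.279680252075195, 60.64841842651367), 61.379058837890625) axis 152.4
```

View pics/r0.png

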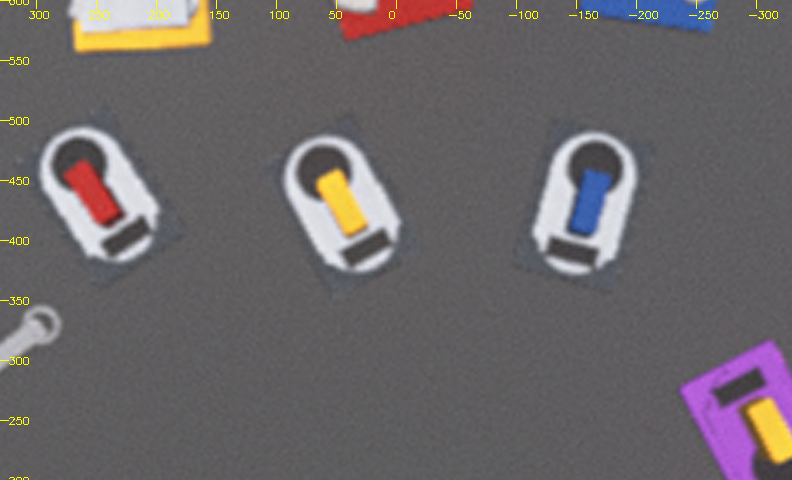

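```bash
python3 - <<'E'
from h import *
p,d=[np.load('pics/top0.npz')[k] for k in 'pd']
rect('top',25,(500,740),(-340,310),'r1',p,1.2)
rect('top',80,(400,560),(-500,-320),'r2',p,3)
W=cloud('top',d); hsv=cv2.cvtColor(p,cv2.COLOR_RGB2HSV)
# base outlines
for nm,lo,hi,box in [('yel',18,30,(185,152,235,212)),('red',0,8,(250,145,315,210)),('red2',172,180,(250,145,315,210)),('blu',100,125,(325,150,390,215))]:
    m=(hsv[...,0]>=lo)&(hsv[...,0]<=hi)&(hsv[...,1]>110); mm=np.zeros_like(m); mm[box[1]:box[3],box[0]:box[2]]=1; m&=mm
    ps=np.array([ray('top',u,v,10)[:2] for v,u in np.argwhere(m)])
    if len(ps)>10: print(nm,len(ps),cv2.minAreaRect(ps.astype('f4')))
# seats by z
for nm,box in [('red',(250,145,315,210)),('blu',(325,145,390,215))]:
    sub=W[box[1]:box[3],box[0]:box[2]]; z=sub[...,2]; m=((z>16)&(z<60)).astype('u1')
    n,l,st,c=cv2.connectedComponentsWithStats(m)
    for i in range(1,n):
        if st[i,4]>8: w=sub[l==i]; print(nm,st[i,4],w.mean(0).round(1),np.median(w[:,2]).round(1),((w[:,:2].max(0)+w[:,:2].min(0))/2).round(1))
# mat
c=hsv[195:275,100:165]; m=(c[...,2]>100)&(c[...,1]<70)
n,l,st,_=cv2.connectedComponentsWithStats(m.astype('u1')); i=1+np.argmax(st[1:,4]); print(st[i])
ps=np.array([ray('top',u+100,v+195,4)[:2] for v,u in np.argwhere(l==i)]); print('mat',cv2.minAreaRect(ps.astype('f4')),ps.mean(0))
sub=W[205:265,395:460].reshape(-1,3); s=sub[(sub[:,2]>62)&(sub[:,2]<75)]; print('reg',cv2.minAreaRect(s[:,:2].astype('f4')))
E
```

```text
yel 446 ((631.1670532226562, 217.07470703125), (141.50762939453125, 112.1316146850586), 3.516646385192871)
red 1326 ((650.3364868164062, 5.916847229003906), (140.814697265625, 113.68093872070312), 14.448469161987305)
red2 43 ((649.5519409179688, 5.154350280761719), (140.09176635742188, 112.47637176513672), 15.805061340332031)Traceback (most recent call last):
  File "<stdin>", line 9, in <module>
  File "h.py", line 11, in ray
    c=camera_params(n); r=R.from_rotvec(c['orientation']).apply([(u-c['cx'])/c['fx'],(v-c['cy'])/c['fy'],1]); e=c['eye']
ValueError: time passes only in moves, steps and waits
```

View pics/r1.png

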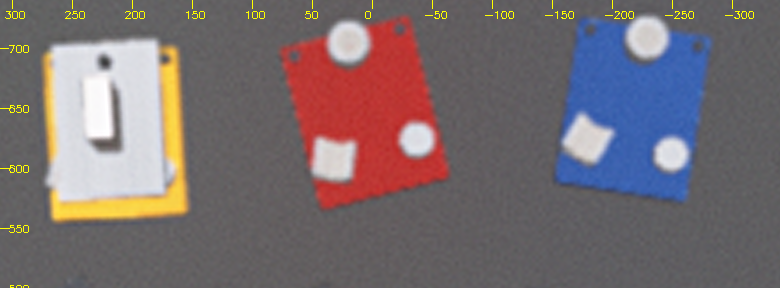

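View pics/r2.png

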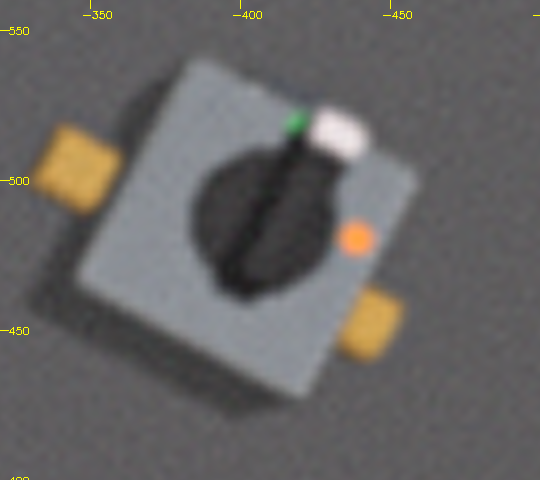

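```bash
cat >> h.py <<'E'
import functools, os, pickle
_cp=camera_params
if not os.path.exists('cp.pkl'): pickle.dump({n:_cp(n) for n in('scene','top')},open('cp.pkl','wb'))
CP=pickle.load(open('cp.pkl','rb'))
def camera_params(n): return CP[n]
E
python3 - <<'E'
from h import *
p,d=[np.load('pics/top0.npz')[k] for k in 'pd']
W=cloud('top',d); hsv=cv2.cvtColor(p,cv2.COLOR_RGB2HSV)
for nm,lo,hi,box in [('blu',100,125,(325,150,390,215))]:
    m=(hsv[...,0]>=lo)&(hsv[...,0]<=hi)&(hsv[...,1]>110); mm=np.zeros_like(m); mm[box[1]:box[3],box[0]:box[2]]=1; m&=mm
    ps=np.array([ray('top',u,v,10)[:2] for v,u in np.argwhere(m)])
    print(nm,len(ps),cv2.minAreaRect(ps.astype('f4')))
for nm,box in [('red',(250,145,315,210)),('blu',(325,145,390,215))]:
    sub=W[box[1]:box[3],box[0]:box[2]]; z=sub[...,2]; m=((z>16)&(z<60)).astype('u1')
    n,l,st,c=cv2.connectedComponentsWithStats(m)
    for i in range(1,n):
        if st[i,4]>8: w=sub[l==i]; print(nm,st[i,4],w.mean(0).round(1),np.median(w[:,2]).round(1),((w[:,:2].max(0)+w[:,:2].min(0))/2).round(1))
c=hsv[195:275,100:165]; m=(c[...,2]>100)&(c[...,1]<70)
n,l,st,_=cv2.connectedComponentsWithStats(m.astype('u1')); i=1+np.argmax(st[1:,4]); print(st[i])
ps=np.array([ray('top',u+100,v+195,4)[:2] for v,u in np.argwhere(l==i)]); print('mat',cv2.minAreaRect(ps.astype('f4')),ps.mean(0))
sub=W[205:265,395:460].reshape(-1,3); s=sub[(sub[:,2]>62)&(sub[:,2]<75)]; print('reg',cv2.minAreaRect(s[:,:2].astype('f4')))
# depth of bezels etc
for nm,u,v in [('gnd',100,300),('masterplate',215,195)]: print(nm,np.nanmedian(W[v-3:v+4,u-3:u+4],axis=(0,1)))
E
```

```text
blu 1324 ((653.156494140625, -219.70693969726562), (112.16663360595703, 140.3045196533203), 81.36124420166016)
red 114 [701.   20.3  29. ] 30.1 [701.1  19.6]
red 69 [623.8 -36.2  22.6] 22.5 [625. -36.]
red 118 [605.9  33.   26.8] 26.9 [606.3  33. ]
blu 118 [ 705.  -226.4   28.3] 29.9 [ 705.8 -227.5]
blu 117 [ 622.7 -177.3   26.4] 27.2 [ 623.1 -177.3]
blu 74 [ 610.8 -248.6   22.4] 22.5 [ 610.6 -248.7]
[   6    5   54   69 3422]
mat ((475.36578369140625, 440.136474609375), (195.72315979003906, 155.24253845214844), 5.866833209991455) [474.35422122 441.38117339]
reg ((487.7029113769531, -406.7660217285156), (88.87007141113281, 93.88121032714844), 61.58699035644531)
gnd [280.54833351 516.97160512   1.06733327]
masterplate [590.60435832 196.78403183  41.88733304]
```

```bash
cat >> h.py <<'E'
def go(x,y,z,yawdeg):
    """nearest of yaw / yaw+180 for joint 6; prints shift cm, turn"""
    s=read_state(); Rm=R.from_rotvec(s['orientation']); q6=s['joints'][5]
    tp=np.array([x,y,z]); out=[]
    for k in (0,180):
        a=np.radians(yawdeg+k); c,n=np.cos(a),np.sin(a)
        T=np.array([[c,n,0],[n,-c,0],[0,0,-1]]).T
        rv=(Rm.inv()*R.from_matrix(T)).as_rotvec()
        e6=(np.pi+np.arctan2(y,x)-a+np.pi)%(2*np.pi)-np.pi
        out.append((abs(e6),e6,rv))
    out.sort(key=lambda t:t[0]); sh=Rm.inv().apply(tp-s['position'])/10
    print('clock',s['clock'],'shift',sh.round(2)); 
    for o in out: print('  turn',o[2].round(3),'end q6',round(o[1],2))
    print('pos',s['position'].round(1),'F',s['force'].round(1),'gap',round(s['finger_gap'],1),'q',s['joints'].round(2))
E
python3 -c "
from h import *
go(485.5,-404.2,180,-28)"
```

```text
clock 0.1 shift [-61.16 -68.31   7.04]
  turn [-0.001 -0.     0.048] end q6 -0.21
  turn [ 0.000e+00 -1.000e-03 -3.094e+00] end q6 2.94
pos [223.9 474.6 249.9] F [-0.3  0.1  0.2] gap 85.3 q [ 0.97  0.26 -0.05  1.26 -0.    1.42]
```

servo_tool(
  motion=[
    [1,-61.2,-68.3,0,0,0,0.048],
    [1,-61.2,-68.3,0,0,0,0.048],
    [1,-61.2,-68.3,0,0,0,0.048],
    [1,-61.2,-68.3,0,0,0,0.048],
    [1,-61.2,-68.3,0,0,0,0.048],
    [1,-61.2,-68.3,0,0,0,0.048],
    [1,-61.2,-68.3,0,0,0,0.048],
    [1,-61.2,-68.3,0,0,0,0.048],
    [1,-61.2,-68.3,0,0,0,0.048],
    [1,-61.2,-68.3,0,0,0,0.048],
  ],
  force=60,
)

```text
clock: 1.35
position: [399.8, -114.7, 250.3]
orientation: [0.761, 3.048, 0.0]
force: [1.3, 0.7, 1.0]
finger_gap: 85.5
```

```bash
python3 -c "
from h import *
go(485.5,-404.2,180,-28)"
```

```text
clock 1.35 shift [-21.17 -21.52   7.03]
  turn [ 0.     0.    -0.001] end q6 -0.21
  turn [ 0.    -0.     3.141] end q6 2.94
pos [ 399.8 -114.7  250.3] F [1.3 0.7 1. ] gap 85.5 q [-0.48  0.08 -0.29  1.21  0.    0.01]
```

servo_tool(
  motion=[
    [1,-19,-20,0,0,0,0],
    [1,-19,-20,0,0,0,0],
    [1,-19,-20,4,0,0,0],
    [1,-19,-20,7,0,0,0],
    [1,-19,-20,7,0,0,0],
    [1,-19,-20,7,0,0,0],
    [1,-19,-20,7,0,0,0],
    [1,-19,-20,7,0,0,0],
  ],
)

```text
clock: 2.35
position: [473.7, -377.6, 181.2]
orientation: [0.759, 3.048, -0.001]
force: [0.5, 0.7, 0.7]
finger_gap: 85.2
```

```bash
python3 -c "
from h import *
go(485.5,-404.2,112,-28)
shot('top','t1');p,d=shot('scene','s1');cv2.imwrite('pics/s1c.png',cv2.resize(p[200:360,100:300,::-1],None,fx=3,fy=3))"
```

```text
clock 2.35 shift [-2.28 -1.79  6.92]
  turn [-0.     0.001  0.001] end q6 -0.21
  turn [-1.000e-03 -0.000e+00 -3.141e+00] end q6 2.94
pos [ 473.7 -377.6  181.2] F [0.5 0.7 0.7] gap 85.2 q [-0.81  0.43  0.01  1.16  0.   -0.32]
```

View pics/s1c.png

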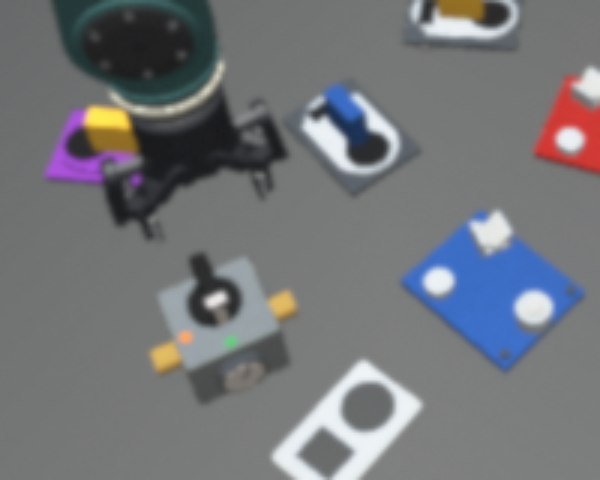

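servo_tool(
  motion=[
    [1,-2.28,-1.79,0,0,0,0],
    [1,-2.28,-1.79,0,0,0,0],
    [1,-2.28,-1.79,1,0,0,0],
    [1,-2.28,-1.79,2,0,0,0],
    [1,-2.28,-1.79,2,0,0,0],
    [1,-2.28,-1.79,2,0,0,0],
  ],
)

```text
clock: 3.2
position: [485.3, -404.6, 160.4]
orientation: [0.76, 3.048, 0.0]
force: [-0.0, 0.6, 0.1]
finger_gap: 85.7
```

```bash
python3 -c "
from h import *
go(485.5,-404.2,112,-28)
p,d=shot('top','t1');cv2.imwrite('pics/t1c.png',cv2.resize(p[180:290,370:500,::-1],None,fx=5,fy=5))"
```

```text
clock 3.2 shift [-0.    0.05  4.84]
  turn [0. 0. 0.] end q6 -0.21
  turn [-0.     0.    -3.142] end q6 2.94
pos [ 485.3 -404.6  160.4] F [-0.   0.6  0.1] gap 85.7 q [-0.82  0.48  0.05  1.14  0.   -0.34]
```

View pics/t1c.png

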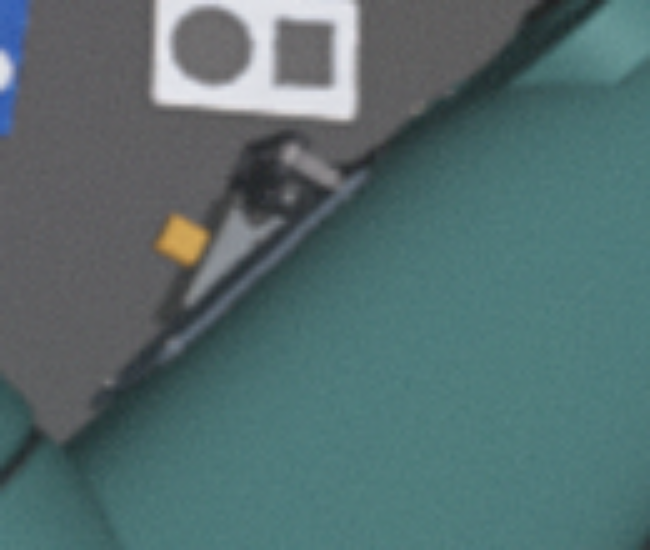

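servo_tool(
  motion=[
    [1,0,0.05,1.6,0,0,0],
    [1,0,0.05,3.2,0,0,0],
    [1,0,0.05,4.8,0,0,0],
    [1,0,0.05,4.8,0,0,0],
    [0,0,0.05,4.8,0,0,0],
    [0,0,0.05,4.8,0,0,0],
    [0,0,0.05,4.8,0,0,0],
    [0,0,0.05,4.8,0,0,0],
    [0,0,0.05,4.8,0,0,0],
    [0,0,0.05,4.8,0,0,0],
  ],
)

```text
clock: 4.5
position: [484.9, -406.1, 113.0]
orientation: [-0.762, -3.048, 0.006]
force: [-7.4, -10.0, 3.3]
finger_gap: 15.0
```

servo_tool(
  motion=[
    [0,0,-0.15,0,0,0,0],
    [0,0,-0.2,0.3,0,0,0],
    [0,0,-0.2,0.6,0,0,0],
    [0,0,-0.2,0.9,0,0,0],
    [0,0,-0.2,0.9,0,0,0],
    [0,0,-0.2,0.9,0,0,0],
  ],
)

```text
clock: 5.25
position: [484.7, -407.1, 104.8]
orientation: [0.76, 3.047, -0.004]
force: [-6.5, -2.5, 18.9]
finger_gap: 15.2
```

servo_tool(
  motion=[
    [0,0,0,0,0,0,0.15],
    [0,0,0,0,0,0,0.3],
    [0,0,0,0,0,0,0.45],
    [0,0,0,0,0,0,0.6],
    [0,0,0,0,0,0,0.75],
    [0,0,0,0,0,0,0.9],
    [0,0,0,0,0,0,1.05],
    [0,0,0,0,0,0,1.2],
    [0,0,0,0,0,0,1.2],
    [0,0,0,0,0,0,1.2],
  ],
)

```text
clock: 6.5
position: [484.9, -407.1, 104.8]
orientation: [2.347, 2.084, -0.002]
force: [-4.7, -2.2, 18.3]
finger_gap: 15.4
```

```bash
python3 -c "
from h import *
s=read_state(); print(s['ft_torque'],s['force']);go(484.9,-406.1,105,-96.8)"
```

```text
[-0.3663739   1.21310216 -0.07382769] [-4.70963698 -2.20203264 18.33936577]
clock 6.5 shift [ 0.1  -0.01 -0.02]
  turn [0.001 0.003 0.   ] end q6 0.99
  turn [-4.000e-03  2.000e-03 -3.141e+00] end q6 -2.15
pos [ 484.9 -407.1  104.8] F [-4.7 -2.2 18.3] gap 15.4 q [-0.83  0.52 -0.05  1.   -0.    0.86]
```

servo_tool(
  motion=[
    [0,0,0,-0.3,0,0,0],
    [0,0,0,-0.6,0,0,0],
    [0,0,0,-0.9,0,0,0],
    [0,0,0,-0.9,0,0,0],
    [1,0,0,-0.9,0,0,0],
    [1,0,0,-0.9,0,0,0],
    [1,0,0,-0.9,0,0,0],
    [1,0,0,-0.9,0,0,0],
    [1,0,0,-4,0,0,0],
    [1,0,0,-8,0,0,0],
  ],
)

```text
clock: 7.75
position: [484.3, -405.7, 183.5]
orientation: [-2.347, -2.085, -0.0]
force: [0.5, 0.3, 1.1]
finger_gap: 85.6
```

```bash
python3 -c "
from h import *
go(631.5,216.6,180,3.5)"
```

```text
clock 7.75 shift [63.53  7.3   0.42]
  turn [ 0.    -0.002 -1.75 ] end q6 0.27
  turn [-0.002 -0.     1.392] end q6 -2.87
pos [ 484.3 -405.7  183.5] F [0.5 0.3 1.1] gap 85.6 q [-0.83  0.47  0.1   1.2   0.    0.86]
```

servo_tool(
  motion=[
    [1,10,1,-5,0,0,-0.3],
    [1,63.5,7.3,-5,0,0,-1.75],
    [1,63.5,7.3,-5,0,0,-1.75],
    [1,63.5,7.3,-5,0,0,-1.75],
    [1,63.5,7.3,-5,0,0,-1.75],
    [1,63.5,7.3,-5,0,0,-1.75],
    [1,63.5,7.3,-5,0,0,-1.75],
    [1,63.5,7.3,-5,0,0,-1.75],
    [1,63.5,7.3,-5,0,0,-1.75],
    [1,63.5,7.3,-5,0,0,-1.75],
  ],
)

```text
clock: 9.0
position: [627.1, 197.4, 232.7]
orientation: [-0.102, 3.14, 0.0]
force: [1.3, -1.0, 0.8]
finger_gap: 85.5
```

servo_tool(
  motion=[
    [1,13,0,0,0,0,-0.2],
    [1,13,0,0,0,0,-0.2],
    [1,13,0,0,0,0,-0.2],
  ],
)

```text
clock: 9.38
position: [493.1, 187.3, 232.5]
orientation: [0.411, -3.112, 0.0]
force: [0.8, -0.4, 0.6]
finger_gap: 85.2
```

```bash
python3 -c "
from h import *
go(631.5,216.6,180,3.5)
p,d=shot('top','t2'); rect('top',80,(400,560),(-500,-320),'r3',p,3)
w=cloud('top',d)[205:262,400:455].reshape(-1,3);w=w[w[:,2]>108];print(len(w),np.median(w[:,2]),w.mean(0),cv2.minAreaRect(w[:,:2].astype('f4')))"
```

```text
clock 9.375 shift [-14.14  -0.77   5.22]
  turn [ 0.    -0.002  0.202] end q6 0.27
  turn [ 0.003  0.    -2.94 ] end q6 -2.87
pos [493.1 187.3 232.5] F [ 0.8 -0.4  0.6] gap 85.2 q [ 0.21  0.27 -0.08  1.22  0.   -0.05]
161 121.7057889119717 [ 484.68758224 -403.62582671  120.96157671] ((485.8630065917969, -405.6807861328125), (63.1743278503418, 17.937192916870117), 84.32347106933594)
```

View pics/t2.png

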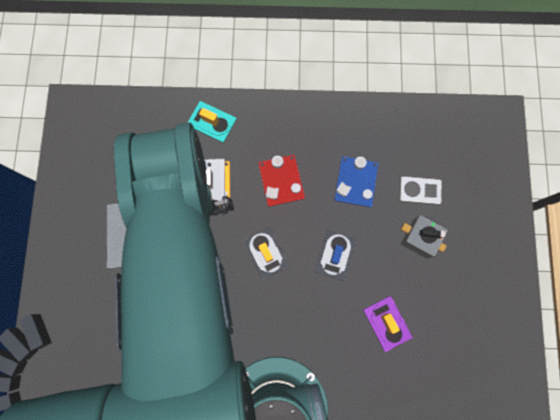

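View pics/r3.png

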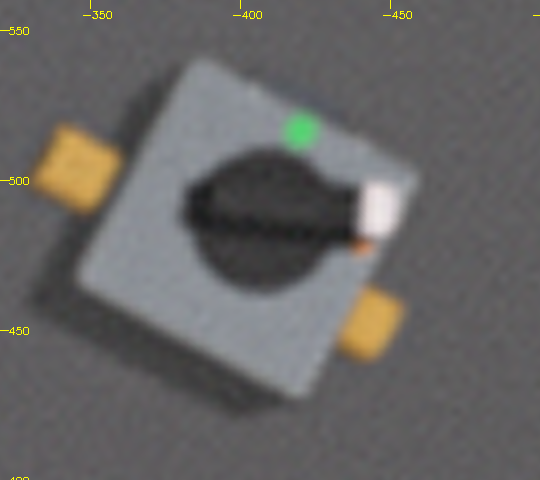

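```bash
python3 -c "
from h import *
for f in('top0','t2'):
    d=np.load('pics/%s.npz'%f)['d']
    w=cloud('top',d)[205:262,400:455].reshape(-1,3);w=w[w[:,2]>114];V=np.linalg.eigh(np.cov(w[:,:2].T))[1];print(len(w),w.max(0),np.median(w[:,2]),w.mean(0),np.degrees(np.arctan2(V[1,1],V[0,1])))"
```

```text
144 [ 514.27467615 -385.56149531  127.76954706] 122.17120220242043 [ 485.32617163 -404.06246711  121.81588307] 151.94729415636118
144 [ 495.68655704 -375.23478905  129.95634431] 122.21758601260024 [ 485.00700551 -404.82876936  122.12093754] 84.15034524235779
```

servo_tool(
  motion=[
    [1,-8,-0.4,0,0,0,0.1],
    [1,-14.14,-0.77,0,0,0,0.202],
    [1,-14.14,-0.77,0,0,0,0.202],
    [1,-14.14,-0.77,2,0,0,0.202],
    [1,-14.14,-0.77,5,0,0,0.202],
    [1,-14.14,-0.77,9,0,0,0.202],
    [1,-14.14,-0.77,11,0,0,0.202],
    [1,-14.14,-0.77,11,0,0,0.202],
  ],
)

```text
clock: 10.42
position: [636.0, 216.1, 121.0]
orientation: [0.092, -3.138, 0.001]
force: [0.5, 0.1, 0.1]
finger_gap: 85.5
```

```bash
python3 -c "
from h import *
go(631.5,216.6,72,3.5)"
```

```text
clock 10.425 shift [0.44 0.07 4.9 ]
  turn [-0.    -0.002 -0.002] end q6 0.27
  turn [-3.000e-03  0.000e+00  3.139e+00] end q6 -2.87
pos [636.  216.1 121. ] F [0.5 0.1 0.1] gap 85.5 q [0.21 0.57 0.1  1.1  0.   0.15]
```

servo_tool(
  motion=[
    [1,0.44,0.06,1,0,0,0],
    [1,0.44,0.06,3,0,0,0],
    [1,0.44,0.06,4.9,0,0,0],
    [1,0.44,0.06,4.9,0,0,0],
    [0,0.44,0.06,4.9,0,0,0],
    [0,0.44,0.06,4.9,0,0,0],
    [0,0.44,0.06,4.9,0,0,0],
    [0,0.44,0.06,4.9,0,0,0],
    [0,0.44,0.06,4.9,0,0,0],
    [0,0.44,0.06,4.9,0,0,0],
  ],
)

```text
clock: 11.68
position: [631.6, 216.1, 74.0]
orientation: [-0.092, 3.14, -0.002]
force: [-0.9, -5.3, 3.6]
finger_gap: 21.2
```

```bash
python3 -c "
from h import *
go(631.5,216.6,72,3.5);print(read_state()['ft_torque'])"
```

```text
clock 11.675 shift [0.01 0.05 0.2 ]
  turn [-0.001  0.001 -0.002] end q6 0.27
  turn [1.000e-03 2.000e-03 3.139e+00] end q6 -2.87
pos [631.6 216.1  74. ] F [-0.9 -5.3  3.6] gap 21.2 q [ 0.21  0.6   0.01  0.99 -0.    0.15]
[-1.0987678   0.02450859  0.02260898]
```

servo_tool(
  motion=[
    [0,0,0,-0.3,0,0,0],
    [0,0,0,-0.8,0,0,0],
    [0,0,0,-2,0,0,0],
    [0,0,0,-4,0,0,0],
    [0,0,0,-7,0,0,0],
    [0,0,0,-9,0,0,0],
    [0,0,0,-10,0,0,0],
    [0,0,0,-10,0,0,0],
  ],
)

```text
clock: 12.68
position: [631.5, 216.8, 174.0]
orientation: [-0.093, 3.139, 0.0]
force: [-0.1, -0.5, -4.8]
finger_gap: 21.5
```

```bash
python3 -c "
from h import *
go(475,440.5,130,5);print(read_state()['ft_torque'])"
```

```text
clock 12.675 shift [14.31 23.25  4.39]
  turn [ 0.     0.001 -0.028] end q6 0.66
  turn [ 1.000e-03 -0.000e+00  3.114e+00] end q6 -2.48
pos [631.5 216.8 174. ] F [-0.1 -0.5 -4.8] gap 21.5 q [0.21 0.54 0.19 1.22 0.   0.15]
[-0.00460674 -0.00696526 -0.02178982]
```

servo_tool(
  motion=[
    [0,2,3.3,0,0,0,0],
    [0,5,8,0,0,0,-0.01],
    [0,8,13,0,0,0,-0.02],
    [0,11,18,0,0,0,-0.02],
    [0,13.3,21.6,0,0,0,-0.028],
    [0,14.3,23.25,0,0,0,-0.028],
    [0,14.3,23.25,1.5,0,0,-0.028],
    [0,14.3,23.25,4,0,0,-0.028],
    [0,14.3,23.25,6,0,0,-0.028],
    [0,14.3,23.25,6,0,0,-0.028],
  ],
)

```text
clock: 13.92
position: [474.7, 438.6, 111.2]
orientation: [0.135, -3.136, 0.004]
force: [-0.8, -0.1, -4.1]
finger_gap: 21.4
```

```bash
python3 -c "
from h import *
go(475,440.5,56,5);print(read_state()['ft_torque'])
p,d=shot('top','t3'); cv2.imwrite('pics/t3c.png',cv2.resize(p[150:330,60:320,::-1],None,fx=3,fy=3))"
```

```text
clock 13.925 shift [-0.07  0.2   5.52]
  turn [-0.002 -0.003 -0.001] end q6 0.66
  turn [-5.00e-03  3.00e-03  3.14e+00] end q6 -2.48
pos [474.7 438.6 111.2] F [-0.8 -0.1 -4.1] gap 21.4 q [ 0.62  0.54  0.01  1.05 -0.    0.53]
[-0.03300107  0.0417912  -0.04277876]
```

View pics/t3c.png

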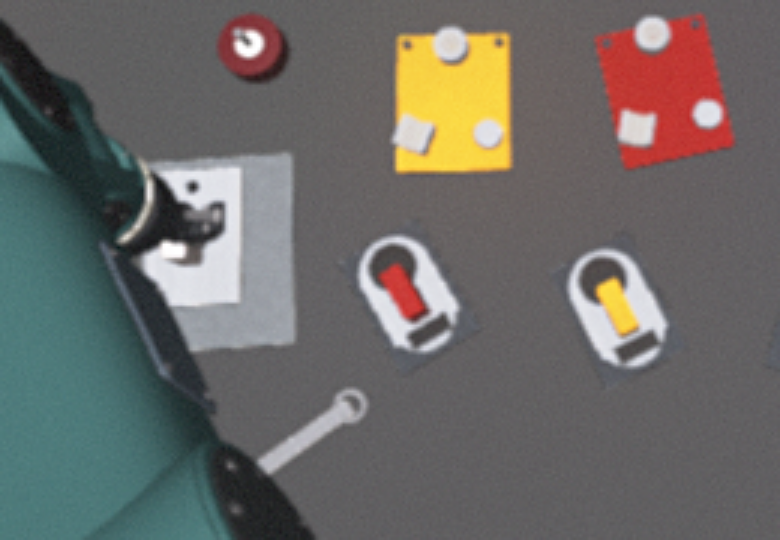

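servo_tool(
  motion=[
    [0,-0.05,0.1,1.5,0,0,0],
    [0,-0.05,0.1,3,0,0,0],
    [0,-0.05,0.1,4.2,0,0,0],
    [0,-0.05,0.1,4.8,0,0,0],
    [0,-0.05,0.1,5.1,0,0,0],
    [0,-0.05,0.1,5.3,0,0,0],
    [0,-0.05,0.1,5.3,0,0,0],
    [0,-0.05,0.1,5.3,0,0,0],
  ],
)

```text
clock: 14.98
position: [475.4, 441.5, 60.8]
orientation: [-0.137, 3.138, 0.0]
force: [-0.3, 0.1, -4.9]
finger_gap: 21.1
```

```bash
python3 - <<'E'
from h import *
go(475,440.5,56,5)
p,d=[np.load('pics/t3.npz')[k] for k in 'pd']; W=cloud('top',d); hsv=cv2.cvtColor(p,cv2.COLOR_RGB2HSV)
box=(185,152,240,212)
m=(hsv[...,0]>=18)&(hsv[...,0]<=30)&(hsv[...,1]>110); mm=np.zeros_like(m); mm[box[1]:box[3],box[0]:box[2]]=1; m&=mm
ps=np.array([ray('top',u,v,10)[:2] for v,u in np.argwhere(m)]); print(cv2.minAreaRect(ps.astype('f4')))
mod=np.array([[54,0],[-36,36],[-36,-36.]])
for nm,box in [('yel',(185,152,240,212)),('red',(250,145,315,210)),('blu',(325,145,390,215))]:
    sub=W[box[1]:box[3],box[0]:box[2]]; z=sub[...,2]; m=((z>16)&(z<60)).astype('u1')
    n,l,st,c=cv2.connectedComponentsWithStats(m); 
    cs=np.array([((sub[l==i][:,:2].max(0)+sub[l==i][:,:2].min(0))/2+sub[l==i][:,:2].mean(0))/2 for i in range(1,n) if st[i,4]>30])
    cone=cs[cs[:,0].argmax()]; r=cs[cs[:,0]<cone[0]-30]; r=r[np.argsort(-r[:,1])]; q=np.vstack([cone,r])
    A=mod-mod.mean(0);B=q-q.mean(0); th=np.arctan2((A[:,0]*B[:,1]-A[:,1]*B[:,0]).sum(),(A*B).sum())
    c,s=np.cos(th),np.sin(th); t=q.mean(0)-np.array([[c,-s],[s,c]])@mod.mean(0); print(nm,t.round(1),np.degrees(th).round(1),(q-(mod@np.array([[c,-s],[s,c]]).T+t)).round(1).tolist())
E
```

```text
clock 14.975 shift [ 0.05 -0.1   0.48]
  turn [ 0.  0. -0.] end q6 0.66
  turn [ 1.000e-03 -0.000e+00  3.142e+00] end q6 -2.48
pos [475.4 441.5  60.8] F [-0.3  0.1 -4.9] gap 21.1 q [ 0.62  0.58 -0.06  0.93  0.    0.54]
((632.1832275390625, 217.851318359375), (143.3983612060547, 112.09746551513672), 2.9157190322875977)
yel [631.5 217.8] 3.8 [[-0.5, 0.3], [0.7, -0.1], [-0.2, -0.2]]
red [649.4   7.6] 14.1 [[0.3, 0.0], [0.1, -0.9], [-0.3, 0.9]]
blu [ 652.3 -218.3] -8.6 [[-0.1, 0.0], [0.0, -0.3], [0.1, 0.3]]
```

servo_tool(
  motion=[
    [0,0.05,-0.15,0.2,0,0,0],
    [0,0.05,-0.15,0.35,0,0,0],
    [0,0.05,-0.15,0.45,0,0,0],
    [0,0.05,-0.15,0.5,0,0,0],
    [0,0.05,-0.15,0.5,0,0,0],
  ],
)

```text
clock: 15.6
position: [474.9, 439.8, 55.9]
orientation: [-0.137, 3.138, 0.0]
force: [-2.6, -2.6, 4.2]
finger_gap: 21.3
```

servo_tool(
  motion=[
    [0.5,0,0,0,0,0,0],
    [1,0,0,0,0,0,0],
    [1,0,0,0,0,0,0],
    [1,0,0,0,0,0,0],
    [1,0,0,-2,0,0,0],
    [1,0,0,-5,0,0,0],
    [1,0,0,-10,0,0,0],
    [1,0,0,-12,0,0,0],
    [1,0,0,-12,0,0,0],
  ],
)

```text
clock: 16.73
position: [475.5, 440.3, 176.8]
orientation: [-0.137, 3.136, 0.002]
force: [-0.1, -0.5, -0.8]
finger_gap: 85.5
```

```bash
cat >> h.py <<'E'
def pallets(f='x'):
    p,d=shot('top',f); W=cloud('top',d); hsv=cv2.cvtColor(p,cv2.COLOR_RGB2HSV); H=hsv[...,0]
    for nm,hm in [('red',(H<9)|(H>171)),('yel',(H>17)&(H<32)),('blu',(H>100)&(H<125))]:
        m=hm&(hsv[...,1]>100)&(W[...,2]>55)&(W[...,2]<102)
        n,l,st,c=cv2.connectedComponentsWithStats(m.astype('u1'))
        for i in range(1,n):
            if st[i,4]<50: continue
            k=cv2.dilate((l==i).astype('u1'),np.ones((3,3)))>0
            w=W[k]; w=w[(w[:,2]>55)]; V=np.linalg.eigh(np.cov(w[:,:2].T))[1]; r=cv2.minAreaRect(w[:,:2].astype('f4'))
            a=np.degrees(np.arctan2(V[1,1],V[0,1])); a=(a+90)%180-90
            print(nm,st[i,4],w.mean(0).round(1),np.round(r[0],1),'z',np.median(w[:,2]).round(1),'ax',a.round(1))
    return p,d
E
python3 - <<'E'
from h import *
p,d=pallets('t4')
go(433,244.5,150,32)
E
```

```text
red 141 [432.7 243.9  69.3] [433.3 245.3] z 70.3 ax 33.6
yel 141 [826.4 228.5  68.9] [827.8 228.3] z 69.6 ax 65.9
yel 133 [425.2  44.   70.4] [425.9  44.1] z 70.3 ax 29.2
yel 165 [ 243.5 -299.9   68.7] [ 243.7 -301.7] z 69.2 ax 27.9
blu 137 [ 425.  -154.1   69.2] [ 425.9 -154.7] z 69.5 ax -15.8
clock 16.775 shift [  5.89 -19.11   2.53]
  turn [ 0.     0.001 -0.471] end q6 -0.04
  turn [ 1.00e-03 -0.00e+00  2.67e+00] end q6 3.1
pos [475.  440.  175.4] F [-0.1 -0.  -0.9] gap 85.2 q [ 0.62  0.5   0.13  1.19 -0.    0.53]
```

View pics/t4.png

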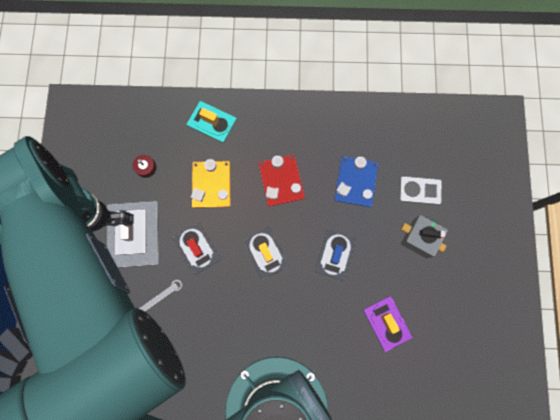

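servo_tool(
  motion=[
    [1,2,-6,0,0,0,-0.15],
    [1,4,-12,0,0,0,-0.3],
    [1,5.5,-17,0,0,0,-0.45],
    [1,5.9,-19.1,0,0,0,-0.48],
    [1,5.9,-19.1,2,0,0,-0.48],
    [1,5.9,-19.1,5,0,0,-0.48],
    [1,5.9,-19.1,7,0,0,-0.48],
    [1,5.9,-19.1,7,0,0,-0.48],
    [1,5.9,-19.1,7,0,0,-0.48],
  ],
)

```text
clock: 17.9
position: [432.8, 244.5, 105.7]
orientation: [0.879, -3.016, -0.0]
force: [0.2, 0.4, -0.2]
finger_gap: 85.9
```

```bash
python3 - <<'E'
from h import *
go(433,243.5,51,32.5)
E
```

```text
clock 17.9 shift [ 0.03 -0.1   5.47]
  turn [ 0. -0. -0.] end q6 -0.05
  turn [-0.    -0.     3.142] end q6 3.09
pos [432.8 244.5 105.7] F [ 0.2  0.4 -0.2] gap 85.9 q [ 0.35  0.31 -0.4   0.86  0.   -0.22]
```

servo_tool(
  motion=[
    [1,0,-0.1,2,0,0,0],
    [1,0,-0.1,4,0,0,0],
    [1,0,-0.1,5.4,0,0,0],
    [1,0,-0.1,5.4,0,0,0],
    [0,0,-0.1,5.4,0,0,0],
    [0,0,-0.1,5.4,0,0,0],
    [0,0,-0.1,5.4,0,0,0],
    [0,0,-0.1,5.4,0,0,0],
    [0,0,-0.1,5.4,0,0,0],
    [0,0,-0.1,5.4,0,0,0],
  ],
)

```text
clock: 19.15
position: [433.5, 243.7, 51.8]
orientation: [-0.879, 3.016, 0.0]
force: [0.3, -0.0, 6.2]
finger_gap: 21.6
```

servo_tool(
  motion=[
    [0,0,0,-0.3,0,0,0],
    [0,0,0,-0.8,0,0,0],
    [0,0,0,-2,0,0,0],
    [0,0,0,-4,0,0,0],
    [0,0,0,-7,0,0,0],
    [0,0,0,-10,0,0,0],
    [0,0,0,-12,0,0,0],
    [0,0,0,-12,0,0,0],
    [0,0,0,-12,0,0,0],
  ],
)

```text
clock: 20.27
position: [432.9, 243.5, 170.9]
orientation: [0.879, -3.015, 0.0]
force: [-0.6, -0.8, -5.9]
finger_gap: 21.0
```

```bash
python3 - <<'E'
from h import *
go(649.5,5.9,173,14.3); print(read_state()['ft_torque'])
p,d=pallets('t5'); rect('top',160,(370,520),(160,330),'r5',p,4)
E
```

```text
clock 20.275 shift [ -5.51 -31.67  -0.22]
  turn [ 0.    -0.001  0.318] end q6 -0.24
  turn [ 1.000e-03  0.000e+00 -2.824e+00] end q6 2.9
pos [432.9 243.5 170.9] F [-0.6 -0.8 -5.9] gap 21.0 q [ 0.35  0.26 -0.28  1.03  0.   -0.22]
[0.00259974 0.0419034  0.02193365]
yel 139 [826.4 228.   69. ] [828.1 228.5] z 70.3 ax 66.5
yel 133 [425.1  43.9  69.7] [425.9  44. ] z 69.8 ax 29.4
yel 167 [ 243.5 -300.    69.1] [ 243.1 -301.4] z 69.7 ax 27.8
blu 133 [ 425.5 -154.4   69.5] [ 426.1 -154.9] z 69.9 ax -14.9
```

View pics/t5.png

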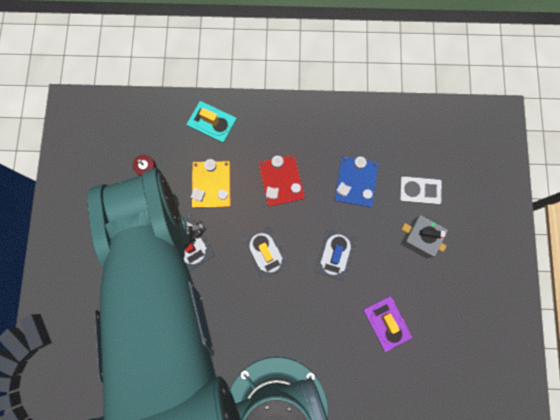

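servo_tool(
  motion=[
    [0,-0.5,-3,0,0,0,0.04],
    [0,-1.4,-8,0,0,0,0.1],
    [0,-2.2,-13,0,0,0,0.15],
    [0,-3.1,-18,0,0,0,0.2],
    [0,-4,-23,0,0,0,0.25],
    [0,-4.8,-27.5,0,0,0,0.3],
    [0,-5.4,-30.5,0,0,0,0.318],
    [0,-5.51,-31.6,0,0,0,0.318],
    [0,-5.51,-31.6,2,0,0,0.318],
    [0,-5.51,-31.6,4,0,0,0.318],
  ],
)

```text
clock: 21.58
position: [648.9, 7.1, 130.3]
orientation: [0.391, -3.116, -0.001]
force: [-0.3, 0.5, -6.4]
finger_gap: 21.4
```

servo_tool(
  motion=[
    [0,0,0,1.5,0,0,0],
    [0,0,0,2,0,0,0],
    [0,0,0,2,0,0,0],
    [0,0,0,2,0,0,0],
  ],
)

```text
clock: 22.08
position: [649.9, 6.7, 112.2]
orientation: [-0.39, 3.116, -0.0]
force: [-0.2, -0.8, -7.0]
finger_gap: 21.0
```

```bash
python3 - <<'E'
from h import *
go(649.5,5.9,74,14.3); print(read_state()['ft_torque'])
p,d=shot('scene','s6'); cv2.imwrite('pics/s6c.png',cv2.resize(p[170:310,220:400,::-1],None,fx=4,fy=4))
E
```

```text
clock 22.075 shift [ 0.06 -0.07  3.82]
  turn [-0.     0.001 -0.   ] end q6 -0.24
  turn [2.000e-03 1.000e-03 3.141e+00] end q6 2.9
pos [649.9   6.7 112.2] F [-0.2 -0.8 -7. ] gap 21.0 q [-0.11  0.54  0.02  1.05  0.   -0.36]
[ 0.03710812  0.01511182 -0.02412508]
```

View pics/s6c.png

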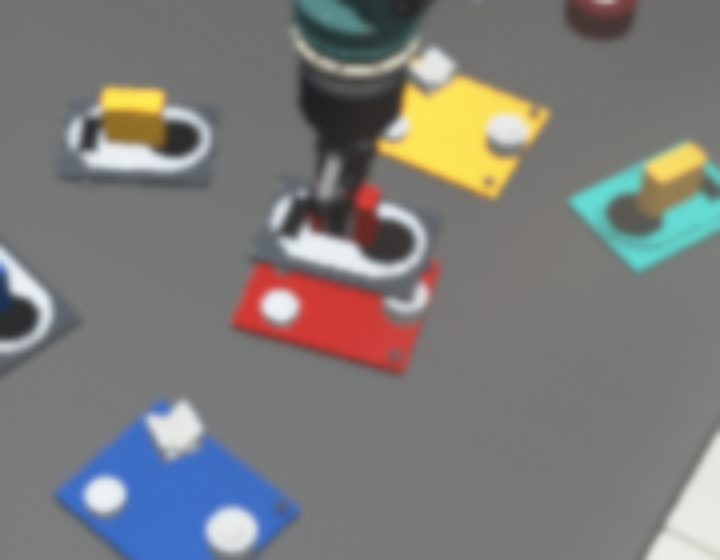

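Pallet is held level over the red base. Lowering slowly.

servo_tool(
  motion=[
    [0,0.05,-0.07,1,0,0,0],
    [0,0.05,-0.07,1.8,0,0,0],
    [0,0.05,-0.07,2.4,0,0,0],
    [0,0.05,-0.07,2.8,0,0,0],
    [0,0.05,-0.07,3.1,0,0,0],
    [0,0.05,-0.07,3.4,0,0,0],
    [0,0.05,-0.07,3.6,0,0,0],
    [0,0.05,-0.07,3.7,0,0,0],
    [0,0.05,-0.07,3.8,0,0,0],
    [0,0.05,-0.07,3.8,0,0,0],
  ],
)

```text
clock: 23.38
position: [649.8, 5.3, 74.3]
orientation: [-0.39, 3.116, -0.002]
force: [-0.9, -5.2, 3.1]
finger_gap: 21.2
```

```bash
python3 - <<'E'
from h import *
go(649.5,5.9,74,14.3); print(read_state()['ft_torque'])
E
```

```text
clock 23.375 shift [0.01 0.07 0.03]
  turn [-0.002  0.001 -0.001] end q6 -0.24
  turn [2.000e-03 3.000e-03 3.141e+00] end q6 2.9
pos [649.8   5.3  74.3] F [-0.9 -5.2  3.1] gap 21.2 q [-0.12  0.57 -0.04  0.96 -0.   -0.37]
[-0.90060556 -0.05630184 -0.09514808]
```

servo_tool(
  motion=[
    [0,0,-0.1,0,0,0,0],
    [0,0,-0.1,0.05,0,0,0],
    [0,0,-0.1,0.05,0,0,0],
  ],
)

```text
clock: 23.75
position: [649.9, 4.8, 73.9]
orientation: [-0.39, 3.116, -0.001]
force: [-2.9, -2.0, 10.0]
finger_gap: 21.5
```

servo_tool(
  motion=[
    [0.4,0,0,0,0,0,0],
    [1,0,0,0,0,0,0],
    [1,0,0,0,0,0,0],
    [1,0,0,0,0,0,0],
    [1,0,0,-2,0,0,0],
    [1,0,0,-5,0,0,0],
    [1,0,0,-9,0,0,0],
    [1,0,0,-11,0,0,0],
    [1,0,0,-11,0,0,0],
  ],
)

```text
clock: 24.88
position: [650.2, 4.9, 184.2]
orientation: [-0.39, 3.115, -0.001]
force: [-0.4, 0.9, -0.1]
finger_gap: 85.5
```

```bash
python3 - <<'E'
from h import *
go(425.3,43.2,150,29.2)
E
```

```text
clock 24.875 shift [20.85  9.26  3.36]
  turn [-0.001  0.002 -0.26 ] end q6 -0.41
  turn [3.000e-03 2.000e-03 2.881e+00] end q6 2.73
pos [650.2   4.9 184.2] F [-0.4  0.9 -0.1] gap 85.5 q [-0.12  0.5   0.15  1.22  0.   -0.37]
```

servo_tool(
  motion=[
    [1,5,2.2,0,0,0,-0.07],
    [1,10,4.5,0,0,0,-0.14],
    [1,15,6.7,0,0,0,-0.2],
    [1,19,8.5,0,0,0,-0.26],
    [1,20.85,9.26,2,0,0,-0.26],
    [1,20.85,9.26,5,0,0,-0.26],
    [1,20.85,9.26,7,0,0,-0.26],
    [1,20.85,9.26,7.5,0,0,-0.26],
    [1,20.85,9.26,7.5,0,0,-0.26],
  ],
)

```text
clock: 26.0
position: [424.3, 43.3, 107.8]
orientation: [0.791, -3.04, -0.001]
force: [0.5, 1.3, -0.0]
finger_gap: 85.3
```

```bash
python3 - <<'E'
from h import *
p,d=pallets('t7')
go(425.3,43.2,52,29.2)
E
```

```text
red 152 [653.1 -15.4  82.7] [655.5 -16.4] z 85.5 ax 38.8
yel 142 [826.2 227.8  68.7] [828.5 228.9] z 69.7 ax 63.6
yel 165 [ 243.6 -299.9   68.9] [ 243.6 -301. ] z 69.5 ax 28.4
blu 138 [ 425.3 -154.1   69.8] [ 426.2 -155. ] z 70.1 ax -15.0
clock 26.05 shift [-0.05 -0.03  5.62]
  turn [-0.  0. -0.] end q6 -0.41
  turn [0.    0.    3.141] end q6 2.73
pos [424.7  43.3 108.2] F [0.2 0.  0.2] gap 85.5 q [-0.09  0.2  -0.55  0.82  0.   -0.6 ]
```

View pics/t7.png

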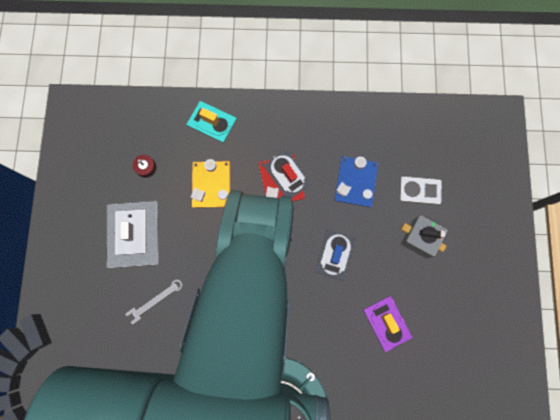

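servo_tool(
  motion=[
    [1,-0.05,0,2,0,0,0],
    [1,-0.05,0,4,0,0,0],
    [1,-0.05,0,5.6,0,0,0],
    [1,-0.05,0,5.6,0,0,0],
    [0,-0.05,0,5.6,0,0,0],
    [0,-0.05,0,5.6,0,0,0],
    [0,-0.05,0,5.6,0,0,0],
    [0,-0.05,0,5.6,0,0,0],
    [0,-0.05,0,5.6,0,0,0],
    [0,-0.05,0,5.6,0,0,0],
  ],
)

```text
clock: 27.3
position: [425.4, 43.5, 52.4]
orientation: [-0.791, 3.039, -0.0]
force: [-0.6, 0.1, 6.3]
finger_gap: 21.3
```

servo_tool(
  motion=[
    [0,0,0,-0.3,0,0,0],
    [0,0,0,-0.8,0,0,0],
    [0,0,0,-2,0,0,0],
    [0,0,0,-4,0,0,0],
    [0,0,0,-7,0,0,0],
    [0,0,0,-10,0,0,0],
    [0,0,0,-12,0,0,0],
    [0,0,0,-12,0,0,0],
    [0,0,0,-12,0,0,0],
  ],
)

```text
clock: 28.42
position: [424.6, 43.5, 171.5]
orientation: [0.791, -3.04, -0.0]
force: [0.0, -0.9, -5.4]
finger_gap: 21.3
```

```bash
python3 - <<'E'
from h import *
go(631.5,216.1,173,3.5); print(read_state()['ft_torque'])
E
```

```text
clock 28.425 shift [-26.48   4.98  -0.17]
  turn [ 0.    -0.001  0.448] end q6 0.27
  turn [ 1.000e-03  0.000e+00 -2.694e+00] end q6 -2.87
pos [424.6  43.5 171.5] F [ 0.  -0.9 -5.4] gap 21.3 q [-0.09  0.14 -0.43  1.    0.   -0.6 ]
[0.00726121 0.02847085 0.02730081]
```

servo_tool(
  motion=[
    [0,-3,0.6,0,0,0,0.05],
    [0,-8,1.5,0,0,0,0.14],
    [0,-13,2.4,0,0,0,0.22],
    [0,-18,3.4,0,0,0,0.31],
    [0,-23,4.3,0,0,0,0.4],
    [0,-25.7,4.8,0,0,0,0.448],
    [0,-26.5,5,0,0,0,0.448],
    [0,-26.5,5,2,0,0,0.448],
    [0,-26.5,5,4,0,0,0.448],
    [0,-26.5,5,5.5,0,0,0.448],
  ],
)

```text
clock: 29.68
position: [631.1, 215.8, 115.6]
orientation: [0.097, -3.138, 0.001]
force: [0.0, -0.6, -4.7]
finger_gap: 21.4
```

servo_tool(
  motion=[
    [0,0,0,0.3,0,0,0],
    [0,0,0,0.3,0,0,0],
    [0,0,0,0.3,0,0,0],
  ],
)

```text
clock: 30.05
position: [632.3, 216.3, 114.8]
orientation: [-0.096, 3.139, 0.0]
force: [0.0, 0.2, -4.0]
finger_gap: 21.1
```

```bash
python3 - <<'E'
from h import *
go(631.5,216,74,3.5); print(read_state()['ft_torque'])
p,d=shot('scene','s8'); cv2.imwrite('pics/s8c.png',cv2.resize(p[140:300,220:420,::-1],None,fx=4,fy=3.75))
E
```

```text
clock 30.05 shift [ 0.09 -0.03  4.08]
  turn [0.    0.001 0.   ] end q6 0.27
  turn [-2.000e-03  0.000e+00 -3.141e+00] end q6 -2.87
pos [632.3 216.3 114.8] F [ 0.   0.2 -4. ] gap 21.1 q [ 0.21  0.57  0.08  1.08 -0.    0.15]
[ 0.00185443 -0.04582149 -0.04640348]
```

View pics/s8c.png

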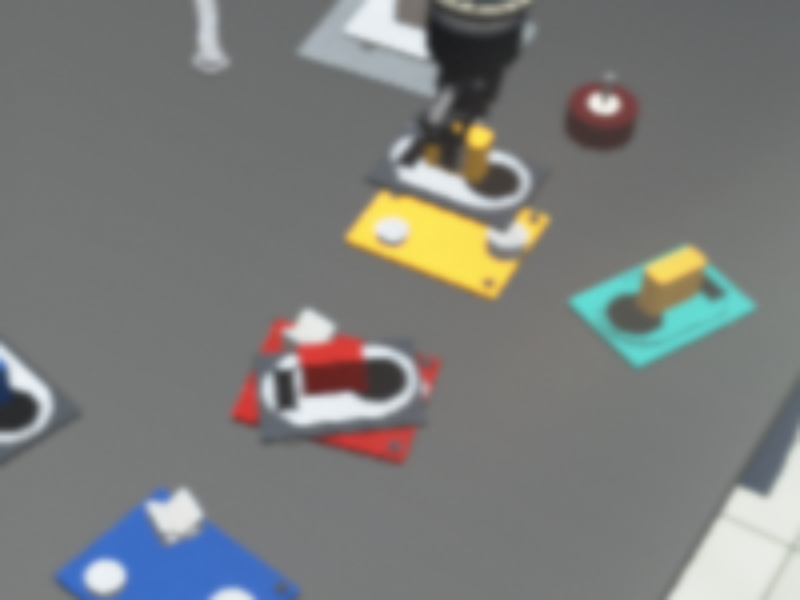

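Red pallet was knocked and lies askew on its base; I'll fix it after yellow.

servo_tool(
  motion=[
    [0,0.07,-0.05,1,0,0,0],
    [0,0.07,-0.05,2,0,0,0],
    [0,0.07,-0.05,2.6,0,0,0],
    [0,0.07,-0.05,3,0,0,0],
    [0,0.07,-0.05,3.3,0,0,0],
    [0,0.07,-0.05,3.6,0,0,0],
    [0,0.07,-0.05,3.8,0,0,0],
    [0,0.07,-0.05,4,0,0,0],
    [0,0.07,-0.05,4.1,0,0,0],
    [0,0.07,-0.05,4.1,0,0,0],
  ],
)

```text
clock: 31.35
position: [632.3, 215.7, 74.5]
orientation: [-0.095, 3.137, -0.0]
force: [-1.4, -2.4, 10.4]
finger_gap: 21.5
```

```bash
python3 - <<'E'
from h import *
go(631.5,216,74,3.5); print(read_state()['ft_torque'])
E
```

```text
clock 31.35 shift [0.08 0.04 0.05]
  turn [-0.     0.003 -0.   ] end q6 0.27
  turn [0.005 0.    3.141] end q6 -2.87
pos [632.3 215.7  74.5] F [-1.4 -2.4 10.4] gap 21.5 q [ 0.21  0.59  0.01  0.99 -0.    0.15]
[-0.49200198  0.09855829 -0.24489208]
```

Seated by height (74.5) and load. Release and retreat, then look.

servo_tool(
  motion=[
    [0.4,0,0,0,0,0,0],
    [1,0,0,0,0,0,0],
    [1,0,0,0,0,0,0],
    [1,0,0,0,0,0,0],
    [1,0,0,-2,0,0,0],
    [1,0,0,-5,0,0,0],
    [1,0,0,-9,0,0,0],
    [1,0,0,-11,0,0,0],
    [1,15,0,-11,0,0,0],
    [1,20,3,-11,0,0,0],
  ],
)

```text
clock: 32.6
position: [506.0, 221.1, 182.8]
orientation: [-0.094, 3.14, 0.0]
force: [0.6, 0.7, 0.2]
finger_gap: 85.4
```

```bash
python3 - <<'E'
from h import *
p,d=pallets('t9')
W=cloud('top',d);w=W[145:215,250:320].reshape(-1,3); w=w[(w[:,2]>28)&(w[:,2]<62)]
A=np.c_[w[:,:2]-[652,-15],np.ones(len(w))]
k=np.ones(len(w),bool)
for _ in range(6):
    c=np.linalg.lstsq(A[k],w[k,2],rcond=None)[0]; r=w[:,2]-A@c; k=abs(r)<4
print(c,k.sum())
cv2.imwrite('pics/t9c.png',cv2.resize(p[135:235,170:330,::-1],None,fx=5,fy=5))
go(653,-16,150,36)
E
```

```text
red 152 [653.5 -15.1  81.9] [655.  -15.9] z 84.6 ax 40.0
yel 144 [826.2 228.3  68.6] [828.6 228.8] z 69.6 ax 65.3
yel 164 [628.8 215.2  87.1] [631.9 216.5] z 91.2 ax 2.5
yel 166 [ 243.3 -299.8   69. ] [ 243.5 -300.5] z 69.5 ax 28.1
blu 137 [ 425.  -154.    69.3] [ 425.9 -154.5] z 69.5 ax -15.9
[ 0.08955751  0.07715636 38.85622442] 811
clock 32.65 shift [-14.11 -24.68   3.12]
  turn [ 0.001 -0.007 -0.566] end q6 -0.65
  turn [-9.000e-03 -2.000e-03  2.576e+00] end q6 2.49
pos [497.  221.6 182.1] F [-6.6  3.   2.6] gap 85.4 q [ 0.27  0.33 -0.14  1.11  0.    0.21]
```

View pics/t9c.png

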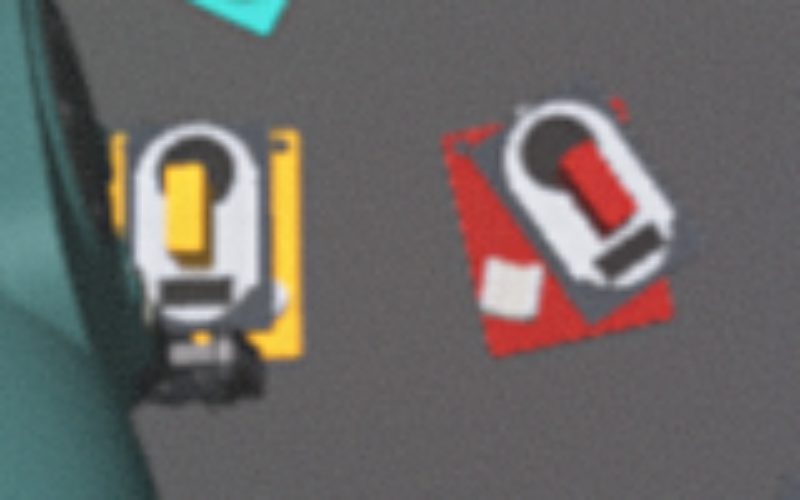

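```bash
cat >> h.py <<'E'
def got(p,yaw,n,back=0):
    s=read_state(); Rm=R.from_rotvec(s['orientation']); n=np.array(n,float); n/=np.linalg.norm(n)
    a=np.radians(yaw); x=np.array([np.cos(a),np.sin(a),0]); x-=n*(x@n); x/=np.linalg.norm(x)
    T=np.c_[x,np.cross(-n,x),-n]; p=np.array(p)+n*back
    print('clock',s['clock'],'shift',(Rm.inv().apply(p-s['position'])/10).round(2),'turn',(Rm.inv()*R.from_matrix(T)).as_rotvec().round(3))
    print('pos',s['position'].round(1),'F',s['force'].round(1),'gap',round(s['finger_gap'],1))
E
python3 - <<'E'
from h import *
got((655.8,-15.4,66.8),219.4,(-.091,-.075,1),80)
E
```

```text
clock 32.65 shift [-13.64 -25.19   3.5 ] turn [-0.035 -0.12  -0.625]
pos [497.  221.6 182.1] F [-6.6  3.   2.6] gap 85.4
```

servo_tool(
  motion=[
    [1,-3,-5,0,0,0,-0.1],
    [1,-6,-10,0,0,0,-0.25],
    [1,-9,-15,0,0,0,-0.4],
    [1,-11,-20,0,0,0,-0.55],
    [1,-13,-24,1,-0.015,-0.06,-0.62],
    [1,-13.6,-25.2,3,-0.035,-0.12,-0.625],
    [1,-13.6,-25.2,3.5,-0.035,-0.12,-0.625],
    [1,-13.6,-25.2,3.5,-0.035,-0.12,-0.625],
    [1,-13.6,-25.2,3.5,-0.035,-0.12,-0.625],
  ],
)

```text
clock: 33.78
position: [658.6, -20.8, 148.8]
orientation: [-1.02, 2.847, 0.057]
force: [1.3, -0.1, 0.2]
finger_gap: 85.3
```

```bash
python3 - <<'E'
from h import *
got((655.8,-15.4,66.8),219.4,(-.091,-.075,1),0)
p,d=shot('scene','s9'); cv2.imwrite('pics/s9c.png',cv2.resize(p[140:300,220:420,::-1],None,fx=4,fy=3.75))
E
```

```text
clock 33.775 shift [0.88 0.63 8.15] turn [-0.004  0.006  0.001]
pos [658.6 -20.8 148.8] F [ 1.3 -0.1  0.2] gap 85.3
```

View pics/s9c.png

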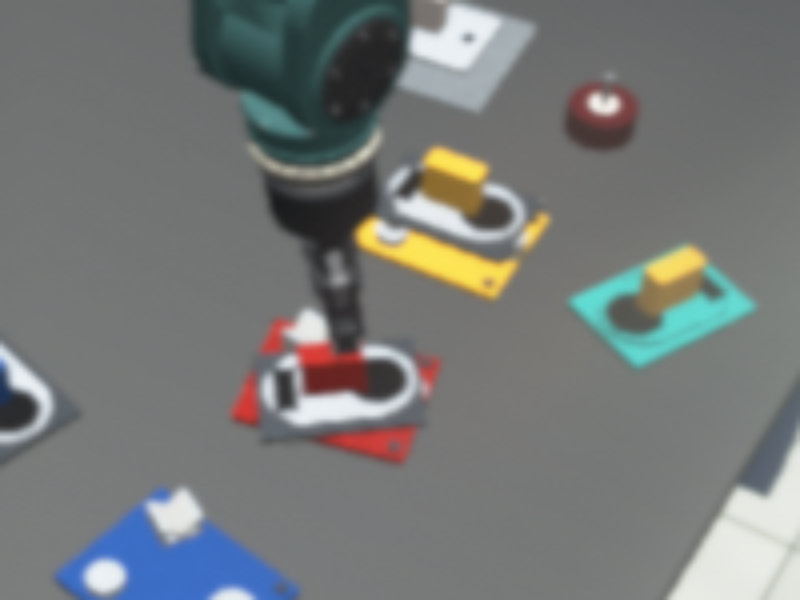

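servo_tool(
  motion=[
    [1,0.88,0.63,1,-0.004,0.006,0],
    [1,0.88,0.63,3,-0.004,0.006,0],
    [1,0.88,0.63,5,-0.004,0.006,0],
    [1,0.88,0.63,6,-0.004,0.006,0],
    [1,0.88,0.63,6,-0.004,0.006,0],
  ],
)

```text
clock: 34.45
position: [653.3, -17.4, 87.2]
orientation: [-1.022, 2.854, 0.061]
force: [0.4, -0.2, 0.9]
finger_gap: 85.1
```

```bash
python3 - <<'E'
from h import *
got((655.8,-15.4,66.8),219.4,(-.091,-.075,1),0)
E
```

```text
clock 34.45 shift [-0.08  0.    2.06] turn [ 0.001 -0.001  0.   ]
pos [653.3 -17.4  87.2] F [ 0.4 -0.2  0.9] gap 85.1
```

servo_tool(
  motion=[
    [1,-0.08,0,1,0,0,0],
    [1,-0.08,0,2,0,0,0],
    [1,-0.08,0,2,0,0,0],
    [0,-0.08,0,2,0,0,0],
    [0,-0.08,0,2,0,0,0],
    [0,-0.08,0,2,0,0,0],
    [0,-0.08,0,2,0,0,0],
    [0,-0.08,0,2,0,0,0],
    [0,-0.08,0,2,0,0,0],
  ],
)

```text
clock: 35.58
position: [656.3, -16.1, 68.1]
orientation: [-1.02, 2.853, 0.059]
force: [0.4, -2.8, 5.6]
finger_gap: 21.7
```

```bash
python3 - <<'E'
from h import *
got((655.8,-15.4,66.8),219.4,(-.091,-.075,1),0);print(read_state()['ft_torque'])
E
```

```text
clock 35.575 shift [0.01 0.09 0.13] turn [-0.001  0.    -0.001]
pos [656.3 -16.1  68.1] F [ 0.4 -2.8  5.6] gap 21.7
[-0.3744953  -0.14773691 -0.25619046]
```

servo_tool(
  motion=[
    [0,0,0,-0.3,0,0,0],
    [0,0,0,-0.8,0,0,0],
    [0,0,0,-2,0,0,0],
    [0,0,0,-4,0,0,0],
    [0,0,0,-6,0,0,0],
    [0,0,0,-7,0,0,0],
    [0,0,0,-7,0,0,0],
    [0,0,0,-7,0,0,0],
  ],
)

```text
clock: 36.58
position: [649.2, -20.9, 136.3]
orientation: [-1.021, 2.855, 0.061]
force: [0.2, 0.5, -6.2]
finger_gap: 21.1
```

```bash
python3 - <<'E'
from h import *
got((649.9,4.9,120),194.3,(0,0,1),0);print(read_state()['ft_torque'])
E
```

```text
clock 36.575 shift [-1.49  1.95  1.82] turn [0.027 0.114 0.437]
pos [649.2 -20.9 136.3] F [ 0.2  0.5 -6.2] gap 21.1
[-0.186628    0.22644436  0.00326694]
```

servo_tool(
  motion=[
    [0,-0.3,0.4,0,0.005,0.02,0.08],
    [0,-0.6,0.8,0,0.01,0.045,0.17],
    [0,-0.9,1.2,0,0.016,0.07,0.26],
    [0,-1.2,1.6,0,0.022,0.092,0.35],
    [0,-1.49,1.95,0.5,0.027,0.114,0.437],
    [0,-1.49,1.95,1.8,0.027,0.114,0.437],
    [0,-1.49,1.95,1.8,0.027,0.114,0.437],
    [0,-1.49,1.95,1.8,0.027,0.114,0.437],
  ],
)

```text
clock: 37.58
position: [650.1, 4.5, 120.8]
orientation: [-0.392, 3.116, -0.001]
force: [-0.3, 1.3, -5.3]
finger_gap: 21.4
```

```bash
python3 - <<'E'
from h import *
got((649.9,4.9,74),194.3,(0,0,1),0);print(read_state()['ft_torque'])
p,d=pallets('t10')
W=cloud('top',d);w=W[130:230,240:320].reshape(-1,3); w=w[(w[:,2]>65)&(w[:,2]<105)&(w[:,0]>560)&(abs(w[:,1])<80)]
A=np.c_[w[:,:2]-[650,5],np.ones(len(w))]
k=np.ones(len(w),bool)
for _ in range(8):
    c=np.linalg.lstsq(A[k],w[k,2],rcond=None)[0]; r=w[:,2]-A@c; k=abs(r)<5
print(c,k.sum(),len(w))
cv2.imwrite('pics/t10c.png',cv2.resize(p[135:235,210:370,::-1],None,fx=5,fy=5))
p,d=shot('scene','s10'); cv2.imwrite('pics/s10c.png',cv2.resize(p[170:310,220:400,::-1],None,fx=4,fy=4))
E
```

```text
clock 37.575 shift [0.01 0.04 4.68] turn [-0.001  0.001  0.001]
pos [650.1   4.5 120.8] F [-0.3  1.3 -5.3] gap 21.4
[-0.04233006 -0.01328443 -0.01458441]
yel 144 [826.3 228.   68.7] [827.6 228.3] z 69.8 ax 66.0
yel 163 [628.7 215.2  87.6] [631.7 216.5] z 91.5 ax 2.6
yel 164 [ 243.5 -300.    69.2] [ 243.6 -301.1] z 69.7 ax 28.2
blu 136 [ 425.3 -154.3   69.7] [ 426.1 -154.9] z 70.1 ax -15.3
[0. 0. 0.] 0 0
```

View pics/t10c.png

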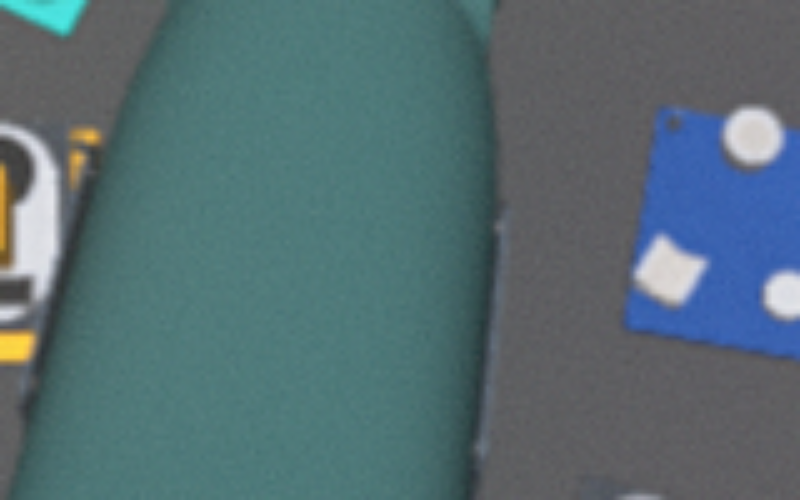

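View pics/s10c.png

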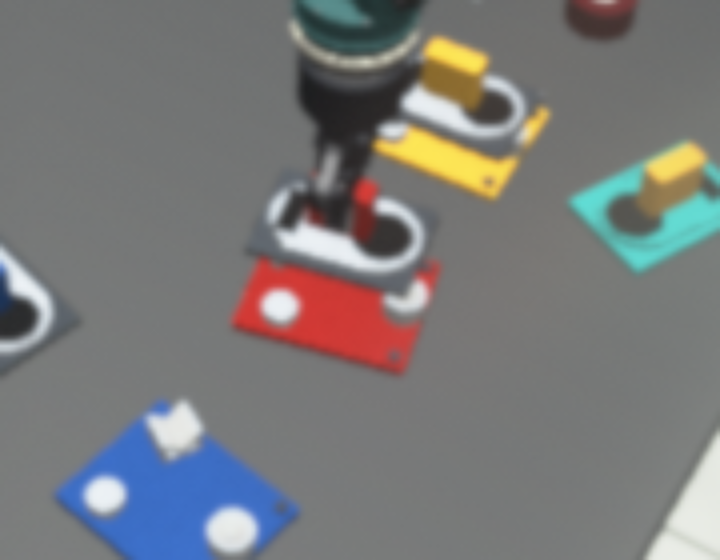

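```bash
python3 - <<'E'
from h import *
for f,z0 in(('s6',112.2),('s10',120.8)):
    z=np.load('pics/%s.npz'%f); W=cloud('scene',z['d']); zb=z0-28
    hs=cv2.cvtColor(z['p'],cv2.COLOR_RGB2HSV)
    m=(abs(W[...,2]-zb)<13)&(abs(W[...,0]-650)<75)&(abs(W[...,1]-5)<65)&(hs[...,2]>150)&(hs[...,1]<60)
    w=W[m]; A=np.c_[w[:,:2]-[650,5],np.ones(len(w))]; k=np.ones(len(w),bool)
    for _ in range(8):
        c=np.linalg.lstsq(A[k],w[k,2],rcond=None)[0]; k=abs(w[:,2]-A@c)<3
    print(f,c.round(3),k.sum(),w[k].mean(0).round(1),w[k].min(0).round(1),w[k].max(0).round(1))
E
```

```text
s6 [ 1.7000e-02 -1.9000e-02  8.2865e+01] 224 [661.1  -4.1  83.2] [593.7 -36.9  79.3] [714.1  52.2  86.8]
s10 [-2.0000e-03 -2.1000e-02  9.2184e+01] 223 [659.8  -6.7  92.4] [592.7 -40.1  88.3] [712.3  48.5  95.5]
```

servo_tool(
  motion=[
    [0,-0.1,0.02,1.2,0,0,0],
    [0,-0.1,0.02,2.4,0,0,0],
    [0,-0.1,0.02,3.2,0,0,0],
    [0,-0.1,0.02,3.6,0,0,0],
    [0,-0.1,0.02,3.9,0,0,0],
    [0,-0.1,0.02,4.2,0,0,0],
    [0,-0.1,0.02,4.4,0,0,0],
    [0,-0.1,0.02,4.6,0,0,0],
    [0,-0.1,0.02,4.7,0,0,0],
    [0,-0.1,0.02,4.7,0,0,0],
  ],
)

```text
clock: 38.92
position: [651.4, 5.3, 74.4]
orientation: [-0.391, 3.115, -0.001]
force: [-2.4, 1.8, 1.2]
finger_gap: 21.3
```

```bash
python3 - <<'E'
from h import *
got((649.9,4.9,74),194.3,(0,0,1),0);print(read_state()['ft_torque'])
E
```

```text
clock 38.925 shift [ 0.16 -0.    0.04] turn [-0.001  0.002  0.   ]
pos [651.4   5.3  74.4] F [-2.4  1.8  1.2] gap 21.3
[0.52522378 0.23430959 0.23162124]
```

servo_tool(
  motion=[
    [0,0,0,0.05,0,0,0],
    [0,0,0,0.1,0,0,0],
    [0,0,0,0.1,0,0,0],
    [0,0,0,0.1,0,0,0],
  ],
)

```text
clock: 39.42
position: [651.4, 5.2, 74.0]
orientation: [-0.391, 3.115, -0.001]
force: [-5.5, 1.0, 12.2]
finger_gap: 21.3
```

servo_tool(
  motion=[
    [0.4,0,0,0,0,0,0],
    [1,0,0,0,0,0,0],
    [1,0,0,0,0,0,0],
    [1,0,0,0,0,0,0],
    [1,0,0,-2,0,0,0],
    [1,0,0,-5,0,0,0],
    [1,0,0,-9,0,0,0],
    [1,0,0,-11,0,0,0],
    [1,0,0,-11,0,0,0],
  ],
)

```text
clock: 40.55
position: [651.8, 5.1, 184.2]
orientation: [-0.391, 3.113, -0.002]
force: [-0.6, -0.0, -0.5]
finger_gap: 85.2
```

```bash
python3 - <<'E'
from h import *
go(425.4,-155.2,150,-15.3)
E
```

```text
clock 40.55 shift [25.91 -9.94  3.35]
  turn [-0.001  0.004  0.517] end q6 -0.08
  turn [-5.000e-03 -1.000e-03 -2.625e+00] end q6 3.06
pos [651.8   5.1 184.2] F [-0.6 -0.  -0.5] gap 85.2 q [-0.12  0.5   0.15  1.22 -0.   -0.37]
```

servo_tool(
  motion=[
    [1,5,-2,0,0,0,0.1],
    [1,10,-3.8,0,0,0,0.2],
    [1,15,-5.7,0,0,0,0.3],
    [1,20,-7.7,0,0,0,0.4],
    [1,24,-9.3,0,0,0,0.517],
    [1,25.9,-9.94,3,0,0,0.517],
    [1,25.9,-9.94,6,0,0,0.517],
    [1,25.9,-9.94,7.5,0,0,0.517],
    [1,25.9,-9.94,7.5,0,0,0.517],
  ],
)

```text
clock: 41.68
position: [423.7, -154.6, 106.3]
orientation: [-0.419, -3.112, -0.001]
force: [0.4, 0.2, -0.3]
finger_gap: 85.1
```

```bash
python3 - <<'E'
from h import *
p,d=pallets('t11')
cv2.imwrite('pics/t11c.png',cv2.resize(p[130:280,170:330,::-1],None,fx=4,fy=4))
go(425.4,-155.2,52,-15.3)
E
```

```text
red 146 [646.5   7.   88.6] [649.6   7. ] z 91.8 ax 14.9
yel 141 [826.4 228.2  69. ] [828.5 228.2] z 69.9 ax 64.8
yel 162 [628.9 215.2  88.3] [631.2 216.2] z 92.0 ax 2.0
yel 167 [ 243.5 -300.    69.2] [ 243.3 -301.2] z 69.8 ax 27.2
clock 41.725 shift [-0.12 -0.01  5.52]
  turn [ 0. -0. -0.] end q6 -0.08
  turn [-0.    -0.     3.141] end q6 3.06
pos [ 424.2 -154.8  107.2] F [-0.3 -0.5  0.3] gap 85.6 q [-0.53  0.24 -0.5   0.83  0.   -0.26]
```

View pics/t11c.png

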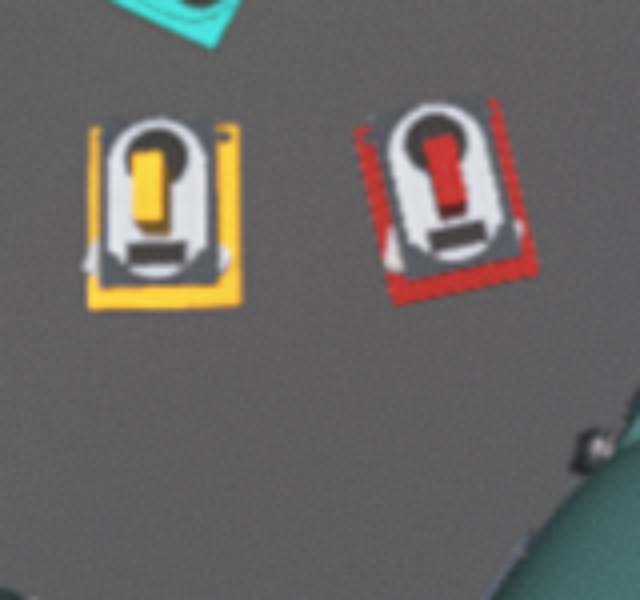

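servo_tool(
  motion=[
    [1,-0.12,0,2,0,0,0],
    [1,-0.12,0,4,0,0,0],
    [1,-0.12,0,5.5,0,0,0],
    [1,-0.12,0,5.5,0,0,0],
    [0,-0.12,0,5.5,0,0,0],
    [0,-0.12,0,5.5,0,0,0],
    [0,-0.12,0,5.5,0,0,0],
    [0,-0.12,0,5.5,0,0,0],
    [0,-0.12,0,5.5,0,0,0],
    [0,-0.12,0,5.5,0,0,0],
  ],
)

```text
clock: 42.98
position: [426.4, -155.8, 53.2]
orientation: [0.419, 3.111, -0.001]
force: [-0.8, -1.3, 5.4]
finger_gap: 21.2
```

servo_tool(
  motion=[
    [0,0,0,-0.3,0,0,0],
    [0,0,0,-0.8,0,0,0],
    [0,0,0,-2,0,0,0],
    [0,0,0,-4,0,0,0],
    [0,0,0,-7,0,0,0],
    [0,0,0,-10,0,0,0],
    [0,0,0,-12,0,0,0],
    [0,0,0,-12,0,0,0],
    [0,0,0,-12,0,0,0],
  ],
)

```text
clock: 44.1
position: [425.5, -155.2, 172.2]
orientation: [0.419, 3.113, -0.0]
force: [-0.1, -0.7, -4.7]
finger_gap: 21.4
```

```bash
python3 - <<'E'
from h import *
go(652.7,-220.8,173,-8.8); print(read_state()['ft_torque'])
E
```

```text
clock 44.1 shift [-23.65  -0.32  -0.06]
  turn [ 0.     0.001 -0.114] end q6 -0.17
  turn [ 1.000e-03 -0.000e+00  3.028e+00] end q6 2.97
pos [ 425.5 -155.2  172.2] F [-0.1 -0.7 -4.7] gap 21.4 q [-0.53  0.18 -0.38  1.01  0.   -0.26]
[-0.02738452  0.08379153  0.06773978]
```

servo_tool(
  motion=[
    [0,-3,0,0,0,0,-0.02],
    [0,-8,-0.1,0,0,0,-0.05],
    [0,-13,-0.2,0,0,0,-0.08],
    [0,-18,-0.2,0,0,0,-0.11],
    [0,-21.5,-0.3,0,0,0,-0.114],
    [0,-23.2,-0.32,0,0,0,-0.114],
    [0,-23.65,-0.32,1,0,0,-0.114],
    [0,-23.65,-0.32,3,0,0,-0.114],
    [0,-23.65,-0.32,5,0,0,-0.114],
    [0,-23.65,-0.32,5.7,0,0,-0.114],
  ],
)

```text
clock: 45.35
position: [651.7, -220.4, 113.9]
orientation: [-0.241, -3.13, -0.001]
force: [-0.4, 0.5, -4.6]
finger_gap: 21.2
```

servo_tool(
  motion=[
    [0,0,0,0,0,0,0],
    [0,0,0,0,0,0,0],
    [0,0,0,0,0,0,0],
  ],
)

```text
clock: 45.72
position: [653.4, -221.1, 116.8]
orientation: [0.24, 3.13, -0.001]
force: [-0.4, 0.7, -4.4]
finger_gap: 21.3
```

```bash
python3 - <<'E'
from h import *
go(652.7,-220.8,74.5,-8.8); print(read_state()['ft_torque'])
p,d=shot('scene','s12'); cv2.imwrite('pics/s12c.png',cv2.resize(p[190:350,190:390,::-1],None,fx=4,fy=3.75))
E
```

```text
clock 45.725 shift [0.09 0.02 4.23]
  turn [-0.001  0.002  0.   ] end q6 -0.17
  turn [-4.000e-03 -1.000e-03 -3.141e+00] end q6 2.97
pos [ 653.4 -221.1  116.8] F [-0.4  0.7 -4.4] gap 21.3 q [-0.44  0.6   0.15  1.12  0.   -0.29]
[ 0.01985886 -0.06631537  0.0005263 ]
```

View pics/s12c.png

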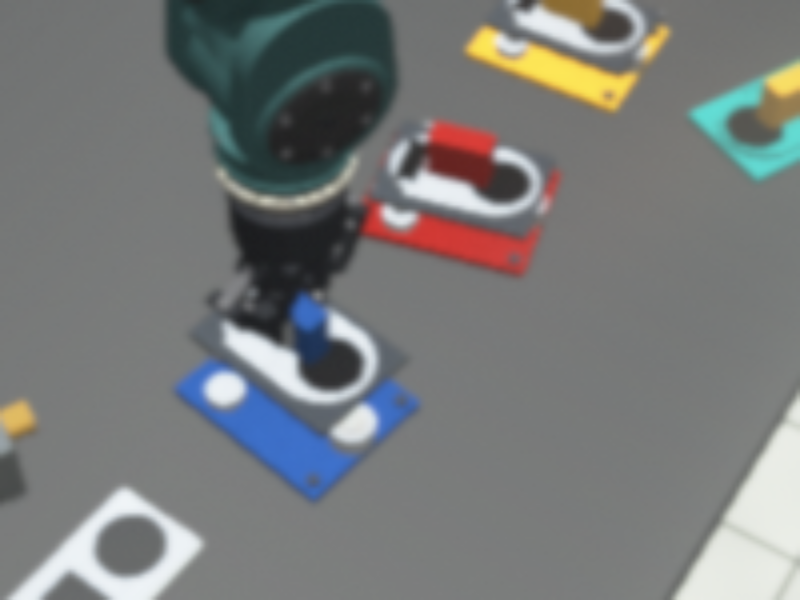

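servo_tool(
  motion=[
    [0,0.06,0.02,1,0,0,0],
    [0,0.06,0.02,2,0,0,0],
    [0,0.06,0.02,2.6,0,0,0],
    [0,0.06,0.02,3,0,0,0],
    [0,0.06,0.02,3.3,0,0,0],
    [0,0.06,0.02,3.6,0,0,0],
    [0,0.06,0.02,3.8,0,0,0],
    [0,0.06,0.02,4,0,0,0],
    [0,0.06,0.02,4.2,0,0,0],
    [0,0.06,0.02,4.2,0,0,0],
  ],
)

```text
clock: 47.02
position: [652.9, -221.3, 75.2]
orientation: [0.241, 3.13, -0.003]
force: [-3.1, -1.9, 6.5]
finger_gap: 21.5
```

```bash
python3 - <<'E'
from h import *
go(652.7,-220.8,74.5,-8.8); print(read_state()['ft_torque'])
E
```

```text
clock 47.025 shift [0.03 0.04 0.07]
  turn [-0.001  0.003 -0.   ] end q6 -0.17
  turn [4.000e-03 2.000e-03 3.142e+00] end q6 2.97
pos [ 652.9 -221.3   75.2] F [-3.1 -1.9  6.5] gap 21.5 q [-0.44  0.63  0.08  1.02 -0.   -0.29]
[-0.23729166  0.66914657 -0.04684956]
```

Seated at 75.2 as expected. Release.

servo_tool(
  motion=[
    [0.4,0,0,0,0,0,0],
    [1,0,0,0,0,0,0],
    [1,0,0,0,0,0,0],
    [1,0,0,0,0,0,0],
    [1,0,0,-2,0,0,0],
    [1,0,0,-5,0,0,0],
    [1,0,0,-9,0,0,0],
    [1,0,0,-11,0,0,0],
    [1,10,0,-11,0,0,0],
    [1,18,0,-11,0,0,0],
  ],
)

```text
clock: 48.28
position: [527.8, -201.4, 183.7]
orientation: [0.24, 3.131, -0.001]
force: [-0.8, -1.6, 0.9]
finger_gap: 85.4
```

servo_tool(
  motion=[
    [1,8,0,0,0,0,0],
    [1,8,0,0,0,0,0],
    [1,8,0,0,0,0,0],
  ],
)

```text
clock: 48.65
position: [449.2, -189.3, 184.4]
orientation: [0.242, 3.13, -0.001]
force: [1.3, -0.4, -0.2]
finger_gap: 85.2
```

```bash
python3 - <<'E'
from h import *
p,d=pallets('t13')
go(484.9,-406.5,180,-96.8)
E
```

```text
red 145 [646.2   6.8  88.6] [649.8   7. ] z 92.0 ax 14.9
yel 139 [826.4 227.9  69. ] [826.7 228.4] z 69.8 ax 64.6
yel 165 [629.  215.3  87.9] [631.8 216.9] z 91.4 ax 2.1
blu 148 [ 649.7 -216.7   87.4] [ 652.8 -218.5] z 91.3 ax -6.5
clock 48.7 shift [ -6.74 -20.91   0.45]
  turn [1.000e-03 2.000e-03 1.536e+00] end q6 0.99
  turn [-2.000e-03  1.000e-03 -1.606e+00] end q6 -2.15
pos [ 450.2 -189.6  184.2] F [ 1.4 -1.  -0.7] gap 85.2 q [-0.57  0.23 -0.28  1.06  0.   -0.41]
```

View pics/t13.png

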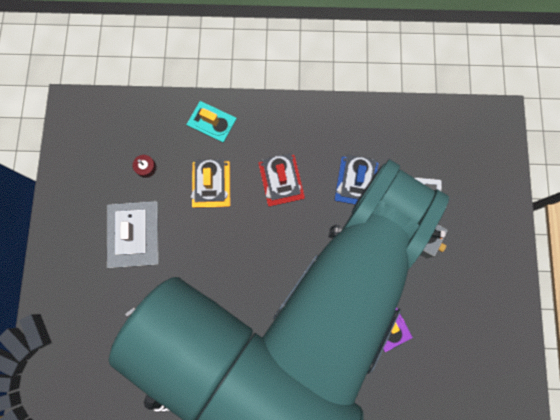

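```bash
cat >> h.py <<'E'
def level(f,n='top'):
    z=np.load('pics/%s.npz'%f); W=cloud(n,z['d']); hs=cv2.cvtColor(z['p'],cv2.COLOR_RGB2HSV)
    for nm,x,y,a,zb in(('yel',631.5,216.5,3.5,46),('red',650,6,14.3,46),('blu',652.7,-220,-8.8,46),('mast',475,440,5,28)):
        r=np.radians(a); dx=W[...,0]-x; dy=W[...,1]-y; u=dx*np.cos(r)+dy*np.sin(r); v=-dx*np.sin(r)+dy*np.cos(r)
        m=(abs(u)<58)&(abs(v)<36)&(abs(W[...,2]-zb)<14)&(hs[...,2]>140)&(hs[...,1]<60)
        w=W[m]; A=np.c_[u[m],v[m],np.ones(len(w))]; k=np.ones(len(w),bool)
        if len(w)<20: print(nm,len(w)); continue
        for _ in range(8):
            c=np.linalg.lstsq(A[k],w[k,2],rcond=None)[0]; k=abs(w[:,2]-A@c)<3
        print(nm,c.round(3),k.sum(),w[k].std(0)[2].round(2))
E
python3 -c "
from h import *
level('t13')"
```

```text
yel [1.0000e-03 1.0000e-03 4.6134e+01] 326 1.6
red [4.0000e-03 2.0000e-03 4.6171e+01] 359 1.59
blu [-0.0000e+00 -1.0000e-03  4.6448e+01] 295 1.6
mast [ 2.0000e-03 -8.0000e-03  2.4587e+01] 555 1.59
```

servo_tool(
  motion=[
    [1,-1,-4,0,0,0,0.15],
    [1,-3,-10,0,0,0,0.3],
    [1,-5,-15,0,0,0,0.45],
    [1,-6.7,-20.9,0,0,0,0.6],
    [1,-6.7,-20.9,0,0,0,0.75],
    [1,-6.7,-20.9,0,0,0,0.9],
    [1,-6.7,-20.9,0,0,0,1.08],
    [1,-6.7,-20.9,0,0,0,1.26],
    [1,-6.7,-20.9,0,0,0,1.44],
    [1,-6.7,-20.9,0,0,0,1.536],
  ],
)

```text
clock: 49.95
position: [485.4, -406.6, 183.3]
orientation: [2.352, 2.081, 0.001]
force: [-0.3, 0.1, 0.2]
finger_gap: 85.7
```

servo_tool(
  motion=[
    [1,0,0,2,0,0,0],
    [1,0,0,2,0,0,0],
    [1,0,0,2,0,0,0],
  ],
)

```text
clock: 50.32
position: [484.9, -406.4, 164.1]
orientation: [2.348, 2.086, 0.001]
force: [-0.1, -0.3, -0.2]
finger_gap: 85.3
```

```bash
python3 - <<'E'
from h import *
go(484.9,-406.5,112,-96.8)
E
```

```text
clock 50.325 shift [-0.   -0.    5.21]
  turn [0.001 0.    0.001] end q6 0.99
  turn [-1.000e-03  2.000e-03 -3.141e+00] end q6 -2.15
pos [ 484.9 -406.4  164.1] F [-0.1 -0.3 -0.2] gap 85.3 q [-0.83  0.48  0.06  1.15  0.    0.86]
```

servo_tool(
  motion=[
    [1,0,0,2,0,0,0],
    [1,0,0,4,0,0,0],
    [1,0,0,5.2,0,0,0],
    [1,0,0,5.2,0,0,0],
    [0,0,0,5.2,0,0,0],
    [0,0,0,5.2,0,0,0],
    [0,0,0,5.2,0,0,0],
    [0,0,0,5.2,0,0,0],
    [0,0,0,5.2,0,0,0],
    [0,0,0,5.2,0,0,0],
  ],
)

```text
clock: 51.58
position: [484.4, -406.3, 112.1]
orientation: [2.348, 2.085, 0.001]
force: [-0.4, 0.3, 2.5]
finger_gap: 15.5
```

servo_tool(
  motion=[
    [0,0,0,0.3,0,0,0],
    [0,0,0,0.6,0,0,0],
    [0,0,0,0.9,0,0,0],
    [0,0,0,0.9,0,0,0],
    [0,0,0,0.9,0,0,0],
  ],
)

```text
clock: 52.2
position: [484.6, -406.4, 104.2]
orientation: [2.347, 2.084, 0.001]
force: [-1.7, 4.1, 18.9]
finger_gap: 15.0
```

servo_tool(
  motion=[
    [0,0,0,0,0,0,-0.15],
    [0,0,0,0,0,0,-0.3],
    [0,0,0,0,0,0,-0.45],
    [0,0,0,0,0,0,-0.6],
    [0,0,0,0,0,0,-0.75],
    [0,0,0,0,0,0,-0.9],
    [0,0,0,0,0,0,-1.05],
    [0,0,0,0,0,0,-1.2],
    [0,0,0,0,0,0,-1.2],
    [0,0,0,0,0,0,-1.2],
  ],
)

```text
clock: 53.45
position: [483.7, -406.9, 104.2]
orientation: [0.761, 3.047, -0.004]
force: [-8.0, -0.1, 19.7]
finger_gap: 14.7
```

```bash
python3 - <<'E'
from h import *
go(484.9,-406.5,112,-28);print(read_state()['ft_torque'])
E
```

```text
clock 53.45 shift [-0.08  0.09 -0.78]
  turn [-0.002  0.002 -0.001] end q6 -0.21
  turn [3.00e-03 3.00e-03 3.14e+00] end q6 2.93
pos [ 483.7 -406.9  104.2] F [-8.  -0.1 19.7] gap 14.7 q [-0.83  0.52 -0.05  1.   -0.   -0.34]
[0.03623544 2.06652616 0.02373404]
```

Turned back to the original angle; let it rise, release, retreat.

servo_tool(
  motion=[
    [0,0,0,-0.3,0,0,0],
    [0,0,0,-0.6,0,0,0],
    [0,0,0,-0.9,0,0,0],
    [0,0,0,-0.9,0,0,0],
    [1,0,0,-0.9,0,0,0],
    [1,0,0,-0.9,0,0,0],
    [1,0,0,-0.9,0,0,0],
    [1,0,0,-0.9,0,0,0],
    [1,0,0,-4,0,0,0],
    [1,0,0,-9,0,0,0],
  ],
)

```text
clock: 54.7
position: [483.7, -405.5, 192.7]
orientation: [-0.761, -3.047, -0.002]
force: [1.0, -0.4, 0.8]
finger_gap: 85.4
```

```bash
python3 - <<'E'
from h import *
go(320,-140,230,-28)
E
```

```text
clock 54.7 shift [26.93 15.75 -3.68]
  turn [ 0.001 -0.001 -0.001] end q6 0.08
  turn [-2.000e-03 -2.000e-03  3.141e+00] end q6 -3.07
pos [ 483.7 -405.5  192.7] F [ 1.  -0.4  0.8] gap 85.4 q [-0.83  0.47  0.11  1.22  0.   -0.34]
```

servo_tool(
  motion=[
    [1,4,2.4,-4,0,0,0],
    [1,26.9,20,-4,0,0,0],
    [1,26.9,20,-4,0,0,0],
    [1,26.9,20,-4,0,0,0],
    [1,26.9,20,-4,0,0,0],
    [1,26.9,20,-4,0,0,0],
    [1,26.9,20,-4,0,0,0],
    [1,26.9,20,-4,0,0,0],
    [1,26.9,20,-4,0,0,0],
  ],
)

```text
clock: 55.82
position: [341.2, -103.9, 232.5]
orientation: [0.762, 3.046, -0.0]
force: [-0.7, -0.5, -0.5]
finger_gap: 85.5
```

```bash
python3 - <<'E'
from h import *
p,d=pallets('t14'); level('t14'); rect('top',80,(400,560),(-500,-320),'r14',p,3)
W=cloud('top',d);w=W[205:262,400:455].reshape(-1,3);w=w[w[:,2]>114];V=np.linalg.eigh(np.cov(w[:,:2].T))[1];print(len(w),np.median(w[:,2]),w.mean(0),np.degrees(np.arctan2(V[1,1],V[0,1])))
# master vs mat
hsv=cv2.cvtColor(p,cv2.COLOR_RGB2HSV)
w=W[195:275,100:165].reshape(-1,3); w=w[w[:,2]>60]; print('master block',cv2.minAreaRect(w[:,:2].astype('f4')))
print(read_state()['position'],read_state()['qd'].round(3))
E
```

```text
red 146 [646.4   6.9  88.3] [655.   8.] z 91.6 ax 13.8
yel 145 [826.  227.8  68.5] [827.7 228. ] z 69.5 ax 65.2
yel 161 [628.7 215.1  87.6] [631.4 216.4] z 91.4 ax 2.6
yel 166 [ 243.6 -300.1   69. ] [ 243.3 -301. ] z 69.3 ax 28.2
blu 146 [ 649.9 -216.9   87.9] [ 652.7 -218.5] z 91.2 ax -7.1
yel [4.0000e-03 2.0000e-03 4.6449e+01] 324 1.62
red [6.0000e-03 5.0000e-03 4.6415e+01] 329 1.62
blu [-1.0000e-02  2.0000e-03  4.6528e+01] 327 1.63
mast [6.0000e-03 3.0000e-03 2.4618e+01] 566 1.6
171 122.69713713680812 [ 464.54473759 -365.965222    211.76309192] 119.37710524014521
master block ((473.80633544921875, 441.4718017578125), (48.2581787109375, 24.194740295410156), 6.645099639892578)
[ 341.12997042 -103.87543685  232.48583571] [-0.001 -0.001 -0.004  0.002 -0.     0.001]
```

View pics/t14.png

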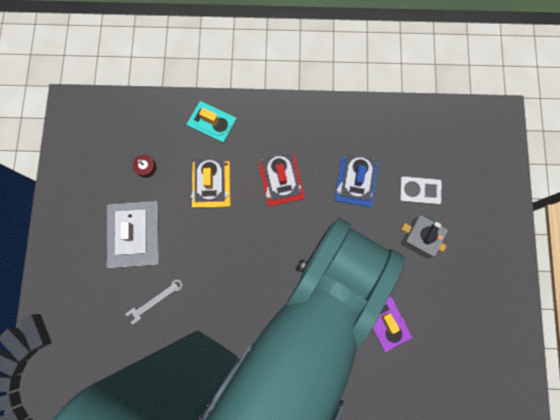

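View pics/r14.png

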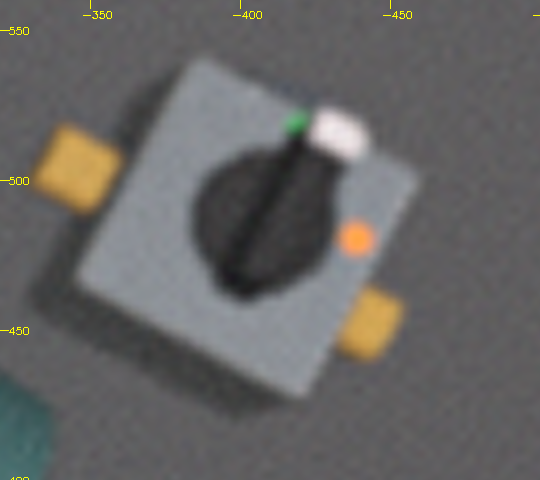

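```bash
python3 - <<'E'
from h import *
W=cloud('top',np.load('pics/t14.npz')['d']);w=W[205:262,400:455].reshape(-1,3);w=w[(w[:,2]>114)&(w[:,2]<135)];V=np.linalg.eigh(np.cov(w[:,:2].T))[1];print(len(w),np.median(w[:,2]),w.mean(0),np.degrees(np.arctan2(V[1,1],V[0,1])))
print(manip.sign_off())
E
```

```text
143 122.07703512569515 [ 485.48184592 -404.17244586  121.75204781] 151.84702904696204
the job is handed in; nothing more can be done
None
```

The job is done and handed in at about 56 s on the robot's clock, well inside the 208 s limit. All three pallets were present.

**What I did**
- **Vent:** I pressed the knob, turned it to the orange dot and let it spring up. The image showed a turn of about 1.18 rad with the bar top back at its raised height.
- **Setting master:** I moved it from the yellow base to the middle of the grey mat.
- **Pallets:** I placed red, then yellow on their own bases. Red was then found knocked aside and tilted on its base, so I picked it up with the tool tilted to match and seated it again. Blue went on last.
- **Clamp:** I pressed the knob, turned it back to the green dot and let it spring up.

**Last checks before handing in**
- **Seating:** All three pallets sit level to within 0.01 slope, with bezel tops at about 46.5 mm (46 mm expected).
- **Knob:** It is up, with the bar top at 122 mm, and its angle matches the start to within 0.1 degree.
- **Master:** It stands level and within about 2 mm of the mat's measured middle.
- **Left alone:** The spanner, the abrasive wheel, the loose bezel and the two look-alikes were not touched.

**One disagreement:** At the bases and the knob, positions seen by the top camera were about 1 to 2.5 mm off in y from what the gripper found. I corrected for this when placing. No check failed at the end.

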